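# Stow the grinding balls behind the tray divider

## Task

Put the grinding balls away so that they cannot roll against the vials: first take the metal divider from its leaning stand and slide it upright into the slots across the long grey tray, right down to the floor. Then pick up the scoop and, with its lip low over the empty end of the tray, pour all six balls in there, and set the empty scoop back upright on the bench. Do not push the loose bottle, beaker, jar and bowl about.

Things in the scene. Friction and masses are not known exactly. Their poses are not given: they have to be found in the camera images.
- tray: Grey tray fixed to the bench, 220 x 112 mm, 58 high, walls and floor 6. Origin: centre of underside; x along its length to the empty end, z up. Three fixed glass vials (tops 68 mm above the bench) at x -88 to -30 mm. At x = 5 mm two facing upright slots, one in each long wall, between ribs 10 mm deep, 46 high: slot 9 mm wide, mouth flared; 100 mm from slot bottom to slot bottom.
- tray_slot (a point): Point on the tray's inner floor (6 mm above the bench) midway between the two slots, where the middle of the divider's lower edge belongs; axes as the tray.
- tray_pocket (a point): Centre of the inner floor of the tray's empty pocket (96 mm along x from divider to end wall, 100 mm along y, 52 mm deep); axes as the tray.
- stand: Fixed aluminium stand on a dark foot 90 x 80 mm; in its channel (70 mm wide along y) the divider leans 30 deg from vertical, its top towards the stand's -x side. Origin: centre of its underside. The back plate covers the divider's lowest 44 mm, the front lip its lowest 20 mm.
- divider: Aluminium plate 5 mm thick (x), 94 mm wide (y), 50 mm tall, with a grip tab in the middle of its top edge: 9 mm thick, 34 mm wide, from z = 49 to 85 mm. Origin: middle of its lower edge; z up along the plate. 70 g. At the start it leans in the stand.
- divider_grip (a point): Point in the divider's tab 70 mm above its lower edge (15 mm below the tab's top), to pinch across the 9 mm.
- scoop: Grey plastic scoop with the six balls, 110 g empty. Origin: centre of underside; x to the pouring lip, z up. Pan 54 mm wide (inside 46), floor x -34 to 34, 4 mm thick, walls 50 high; its front is a ramp rising at 40 deg from x = 33 to the lip at x = 77, z = 41. Flat handle tab, 8 mm thick, 34 wide, from the back wall, leaning 30 deg back (to -x) from vertical, top at x = -78, z = 102.
- scoop_grip (a point): Middle of the handle tab, 18 mm below its top (x -69.5, z 86 mm in the scoop's frame), to pinch across the 8 mm with the tool along the tab, tilted 30 deg.
- scoop_lip (a point): Middle of the scoop's pouring lip; axes as the scoop.
- ball0: White ceramic grinding ball, 20 mm across, 25 g; origin at its centre.
- ball1: White ceramic grinding ball, 20 mm across, 25 g; origin at its centre.
- ball2: White ceramic grinding ball, 20 mm across, 25 g; origin at its centre.
- ball3: White ceramic grinding ball, 20 mm across, 25 g; origin at its centre.
- ball4: White ceramic grinding ball, 20 mm across, 25 g; origin at its centre.
- ball5: White ceramic grinding ball, 20 mm across, 25 g; origin at its centre.
- beaker: Glass beaker, 68 mm across, 85 mm high, loose; origin under its centre.
- bottle: Amber bottle, 64 mm across, 130 mm high, loose; origin under its centre.
- jar: White jar, 56 mm across, 60 mm high, loose; origin under its centre.
- mortar: White ceramic bowl, 100 mm across, 50 mm high, loose; origin under its centre.
Things that resemble listed ones, but are neither listed nor needed, are in the scene too. Several things have the shape of the divider; the one meant has the colours described above.

How it is judged (in metres and radians):
On the way, in this order (a step that is already met when the one before it is completed fails the run):
1. The divider stands in the tray's slots, down on the floor (x of divider in the frame of tray_slot between -0.005 and 0.005 m and y of divider in the frame of tray_slot between -0.008 and 0.008 m and z of divider in the frame of tray_slot below 0.004 m and angle between divider's own z axis and vertical below 0.14 rad and angle between the x axis of divider and the x axis of tray, either way round below 0.14 rad), for 0.2 s.
2. The scoop is tipped (over 30 deg) with its lip over the tray's empty end (angle between scoop's own z axis and vertical above 0.52 rad and x of scoop_lip in the frame of tray_pocket between -0.06 and 0.06 m and y of scoop_lip in the frame of tray_pocket between -0.07 and 0.07 m).
3. All six balls lie in the tray's empty end (x of ball0 in the frame of tray_pocket between -0.045 and 0.045 m and y of ball0 in the frame of tray_pocket between -0.048 and 0.048 m and z of each of ball0, ball1, ball2, ball3, ball4, ball5 in the frame of tray_pocket below 0.045 m and x of ball1 in the frame of tray_pocket between -0.045 and 0.045 m and y of ball1 in the frame of tray_pocket between -0.048 and 0.048 m and x of ball2 in the frame of tray_pocket between -0.045 and 0.045 m and y of ball2 in the frame of tray_pocket between -0.048 and 0.048 m and x of ball3 in the frame of tray_pocket between -0.045 and 0.045 m and y of ball3 in the frame of tray_pocket between -0.048 and 0.048 m and x of ball4 in the frame of tray_pocket between -0.045 and 0.045 m and y of ball4 in the frame of tray_pocket between -0.048 and 0.048 m and x of ball5 in the frame of tray_pocket between -0.045 and 0.045 m and y of ball5 in the frame of tray_pocket between -0.048 and 0.048 m), for 0.2 s.
At the end, for the whole second after the job is handed in: Divider in both slots (within 5 mm along, 8 mm across the tray, under 4 mm off the floor, within 0.14 rad of upright and square); all six balls in the tray's pocket below the rim; scoop at rest, upright within 0.1 rad, base under 6 mm above the bench (all of step 1 and all of step 3 and height (world z) of scoop below 0.006 m and angle between scoop's own z axis and vertical below 0.1 rad and linear speed of scoop below 0.03 m/s); the robot touches nothing.
It fails at once if A loose bystander (beaker, bottle, jar, bowl) is moved by more than 30 mm (distance of any of beaker, bottle, jar, mortar from where it was at the start of the episode above 0.03 m).
It fails at once if The scoop is tipped beyond 45 deg with its lip more than 0.20 m above the bench while a ball is still up there (poured from too high) (angle between scoop's own z axis and vertical above 0.79 rad and height (world z) of scoop_lip above 0.2 m and height (world z) of any of ball0, ball1, ball2, ball3, ball4, ball5 above 0.12 m).
It also fails if it takes over 72 s, if anything falls off the work surface, if the arm or the gripper's body presses on something with over 40 N, if the wrist force passes 120 N, or if a joint passes its speed limit or range.

## Robot

A 6-joint arm with a two-finger parallel gripper is mounted at the origin on the work surface. World frame = base frame: x ahead of the robot, y to its left, z up, the work surface at z = 0. Lengths are in mm, angles in rad, forces in N, time in s.
With the tool pointing down it reaches from about 350 to 725 mm from the base axis. Payload 4.3 kg.
Tool frame: the origin (TCP) lies between the finger pads; the fingertips stand 25 mm ahead of it and the grasp point (between the pads) lies 6 mm ahead of it (manip.tips_ahead is the distance from the TCP to the fingertips, in mm); z points along the fingers, y is the line along which they close (so a half turn about z gives the same grasp; the last joint's range is limited). The gripper opens to 85 mm and grips with 20 to 120 N. Pads are 22 mm wide; open, the fingers measure 114 mm over their backs; the gripper's body (76 mm by 85 mm) begins 54 mm behind the grasp point. The pads swing forward as they close: fully open they stand 13 mm farther back than shut.
Start: joints at [-1.371, 0.377, 0.081, 1.274, 0, 1.46], TCP at [175.31, -547.659, 256.329] pointing down, gripper open.
Joint ranges: [-2.72, 2.72], [-0.84, 1.66], [-1.02, 1.22], [-1.77, 2.12], [-1.37, 1.28], [-3.14, 3.14]. Speed limits (rad/s): [2.57, 2.57, 3.14, 3.14, 3.14, 3.14].

## Interface

Orientations are given as a rotation vector (axis times angle).
In Python, from station import sense, optics, workorder, manip gives the robot as it stands.
- The arm moves only by the tool carry_out, never from a script. Its argument "commands" is a list of rows, each an object with "dp": the shift along the world's x, y, z each as a share of 20 mm, from -1 to 1, a list of three; "roll": the turn about the world's z as a share of 10 degrees, from -1 to 1. In form: [{"dp": [dx, dy, dz], "roll": roll}, ...]. A call has 1 to 5 rows; each row shifts and turns the commanded pose from where the row before left it; what a row does not reach is not made up. A row lasts 1/8 s, in which the tool goes at most 62.5 mm and 10.7 degrees, less where a joint would pass 70% of its speed; a pose out of reach is approached as far as the arm can. A call with a number of a shift or a turn outside -1 to 1 is refused whole. A call with a gripper value outside its range is refused whole. "hand" is the opening, from 0 (shut) to 1 (fully open), set as the call begins (left out, the last holds). The fingers move at their own pace and stop on an object; the grip force is fixed at half the most. Time passes only in rows, so rows that do not move let the fingers close. It gives the time, the measured TCP pose, the force, the opening and the grip force at its end, in the units of the state.
- sense(): the state, without advancing time (a new reading comes with each control period).
- optics.snapshot(name): name is "scene" or "top" or "wrist"; returns a dict with "color" (420x560x3 uint8, red, green, blue), "depth" (420x560 float32, mm along the optical axis (not along the pixel's ray), 0 where there is no reading), "fov_y" (degrees; the focal length in pixels is half the picture's height over the tangent of half this angle, whatever the lens; pixels are square), "cx", "cy" (the principal point, pixels), "camera_from_world" (4x4, takes a point from world to camera coordinates). Camera axes: x right, y down, z forward; pixel columns grow to the right and rows downward; lengths in mm; the calibration is good to about 2 mm. A picture is of the moment at which its call begins.
- workorder.finish_job(): hands the job in; it is judged then, once.
The state is a dict: "t": time; "qpos": joint angles; "dq": joint speeds; "joint_efforts": joint torques, N m; "tool_pos": TCP position; "ee_rot": TCP orientation; "contact_force": force on the tool from outside, world axes, zero at the start; "torque": the same for the moment, N m; "width": finger opening in mm; "grasp_force": force on a finger pad.
Only numpy, scipy, OpenCV 4.12 (cv2) and the standard library are available. Lean on these libraries where they do the work, as an engineer would, in place of code of your own. Each camera call takes 0.05 s, during which the arm holds its last target. There are 200 camera calls.

## Working session

There is one attempt and no reset: what is moved stays moved. The work goes in short steps, Python scripts to look and compute and a tool call to move; the robot and the scene stay as the last step left them, time stands still between calls to the robot, and variables do not carry over. Pictures are saved under pics/ and viewed, at most 10 in all, crops included, and the job is handed in when it is done.

Besides the shell and the picture viewer there is one more tool, called after "Request:" by a JSON object that holds its "api" and its "payload", one argument or row to a line. carry_out: Moves the arm, as the interface text tells. Shift numbers are shares of 20 mm and turn numbers shares of 10 degrees, none past 1 either way. Its arguments: {"type":"object","properties":{"commands":{"type":"array","items":{"type":"object","properties":{"dp":{"type":"array","items":{"type":"number","minimum":-1,"maximum":1}},"roll":{"type":"number","minimum":-1,"maximum":1}}}},"hand":{"type":"number"}},"required":["commands"]}

```bash
ls; mkdir -p pics; python3 - <<'E'
from station import sense, optics
import cv2,pickle
s=sense(); print(s)
for n in("scene","top","wrist"):
    d=optics.snapshot(n); pickle.dump(d,open(f"{n}0.pkl","wb")); cv2.imwrite(f"pics/{n}0.png",cv2.cvtColor(d["color"],cv2.COLOR_RGB2BGR)); print(n,d["fov_y"],d["cx"],d["cy"],d["camera_from_world"].round(3).tolist() if hasattr(d["camera_from_world"],'round') else d["camera_from_world"])
import numpy as np
a=cv2.imread("pics/scene0.png");b=cv2.imread("pics/top0.png")
E
```

```text
pics
{'t': 0.0, 'qpos': array([-1.37128878e+00,  3.78096950e-01,  7.96094935e-02,  1.27439184e+00,
       -1.69239118e-05,  1.46047839e+00]), 'dq': array([ 0.00091092,  0.00027652,  0.00190199, -0.00131387,  0.00093261,
        0.00014394]), 'joint_efforts': array([-1.42737677e-03, -4.63606238e+01,  2.69874161e+01,  2.08955607e-02,
        9.37653368e-07,  5.33565672e-07]), 'tool_pos': array([ 175.18267523, -547.02286939,  255.33512188]), 'ee_rot': array([-3.10191683e+00, -4.84407613e-01,  1.72305967e-04]), 'contact_force': array([-0.48715684, -0.21449557,  0.10450146]), 'torque': array([ 0.00325549, -0.01436686, -0.02889419]), 'grasp_force': 0.0, 'width': 85.2776254044268}
scene 56.82731834246158 278.61946673585686 211.98133387522256 [[-0.829, 0.559, -0.002, 483.808], [0.417, 0.616, -0.669, -120.009], [-0.373, -0.555, -0.744, 1288.317], [0.0, 0.0, 0.0, 1.0]]
top 48.56596894905442 278.64757986354635 218.2172000520132 [[-0.027, -1.0, -0.007, -36.541], [-0.983, 0.028, -0.181, 580.649], [0.181, 0.002, -0.983, 1275.456], [0.0, 0.0, 0.0, 1.0]]
wrist 63.033209011492275 286.9103157448166 207.05130780492502 [[0.304, -0.953, -0.002, -572.431], [-0.913, -0.292, 0.283, -36.512], [-0.271, -0.084, -0.959, 380.402], [0.0, 0.0, 0.0, 1.0]]
```

View pics/scene0.png

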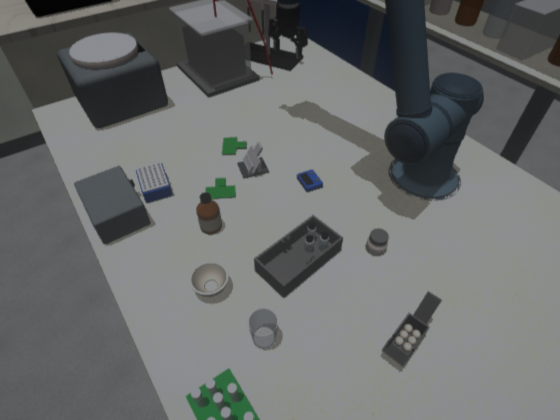

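View pics/top0.png

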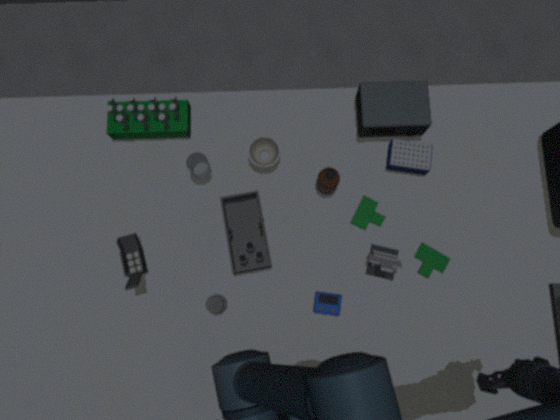

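The scene shows the tray (300,255) with vials at its near end, the stand with the aluminium divider (252,160), two green decoys, and the scoop with six balls (405,335). In the top view the tray is at (246,235), stand (383,260), scoop (132,262), beaker (198,167), bowl (264,154), bottle (328,180) and jar (216,303).

```bash
cat > h.py <<'E'
import numpy as np,cv2
def cam(d):
    M=np.array(d["camera_from_world"]); f=d["color"].shape[0]/2/np.tan(np.radians(d["fov_y"])/2); return M,f
def cloud(d):
    M,f=cam(d); D=d["depth"].astype(float); v,u=np.mgrid[:D.shape[0],:D.shape[1]]
    P=np.stack([(u-d["cx"])*D/f,(v-d["cy"])*D/f,D],-1)-M[:3,3]
    P=P@M[:3,:3]; P[D<=0]=np.nan; return P
def ray(d,u,v,z):
    M,f=cam(d); R=M[:3,:3]; c=-R.T@M[:3,3]; r=R.T@np.array([(u-d["cx"])/f,(v-d["cy"])/f,1]); return c+r*(z-c[2])/r[2]
def pix(d,p):
    M,f=cam(d); q=M[:3,:3]@np.asarray(p,float)+M[:3,3]; return q[:2]/q[2]*f+[d["cx"],d["cy"]]
E
python3 - <<'E'
import pickle,numpy as np,cv2
from h import *
np.set_printoptions(precision=1,suppress=True)
d=pickle.load(open("top0.pkl","rb")); P=cloud(d); Z=P[...,2]
print("bench z",np.nanmedian(Z[200:220,20:80]),np.nanmedian(Z[320:340,180:200]))
m=((Z>12)&(P[...,0]<760)).astype(np.uint8)
n,L,st,c=cv2.connectedComponentsWithStats(m)
for i in range(1,n):
    if st[i,4]>60 and st[i,1]<340:
        q=P[L==i]; r=cv2.minAreaRect(q[:,:2].astype(np.float32)); print(i,c[i],st[i,4],"rect",np.array(r[0]),np.array(r[1]),round(r[2],1),"zmax",np.nanpercentile(q[:,2],98))
c=cv2.cvtColor(d["color"],cv2.COLOR_RGB2BGR)
a=cv2.resize(c[180:320,105:285],None,fx=4,fy=4,interpolation=cv2.INTER_CUBIC); cv2.imwrite("pics/c1.png",cv2.convertScaleAbs(a,alpha=1.6))
e=pickle.load(open("scene0.pkl","rb")); c=cv2.cvtColor(e["color"],cv2.COLOR_RGB2BGR)
a=cv2.resize(c[130:190,220:285],None,fx=6,fy=6,interpolation=cv2.INTER_CUBIC); b=cv2.resize(d["color"][235:290,355:410,::-1],None,fx=6,fy=6,interpolation=cv2.INTER_CUBIC)
h=max(a.shape[0],b.shape[0]); o=np.zeros((h,a.shape[1]+b.shape[1],3),np.uint8); o[:a.shape[0],:a.shape[1]]=a;o[:b.shape[0],a.shape[1]:]=b
cv2.imwrite("pics/c2.png",o)
E
```

```text
bench z 0.8026418169601515 0.8347263870371561
1 [553.3 182.1] 947 rect [ 645.8 -849.3] [227.6  15.8] 2.7 zmax 93.24019449348589
2 [409.8 163. ] 765 rect [ 740.8 -440.2] [123.2  52.3] 81.6 zmax 59.69352618162317
3 [197.4 168.6] 241 rect [734.1 176.7] [51.1 67. ] 0.6 zmax 89.18998996762059
4 [263.8 163.1] 132 rect [745.6 -13.2] [84.9 27.5] 89.7 zmax 54.89139899080263
5 [327.3 180.5] 499 rect [ 685.1 -195.9] [63.8 60.8] 54.7 zmax 132.39658228098043
6 [243. 229.] 835 rect [545.3  44.1] [221.4 111.9] 8.9 zmax 64.008140353081
58 [131.3 259.6] 987 rect [468.  366.6] [160.9  55.8] 14.1 zmax 101.92375191275073
70 [249.8 246.6] 76 rect [501.7  31.7] [23.  23.6] 51.3 zmax 64.88351760893377
75 [258.9 255.8] 80 rect [475.    7.9] [28.7 24.9] 82.4 zmax 73.96553262797086
76 [384.4 261. ] 483 rect [ 447.2 -346.9] [94.1 60.3] 75.1 zmax 94.50197441688428
78 [242.9 258.7] 82 rect [470.9  53.4] [32.  24.7] 27.7 zmax 73.29747264101792
111 [556.4 305.2] 298 rect [ 296.1 -828.8] [ 21.8 160.5] 86.7 zmax 25.289543812851598
112 [327.1 303.4] 568 rect [ 336.9 -182.9] [74.9 59.6] 80.4 zmax 28.762683582229247
113 [215.7 304.1] 338 rect [344.1 129.7] [55.1 52.2] 26.3 zmax 66.01394593735253
```

View pics/c1.png

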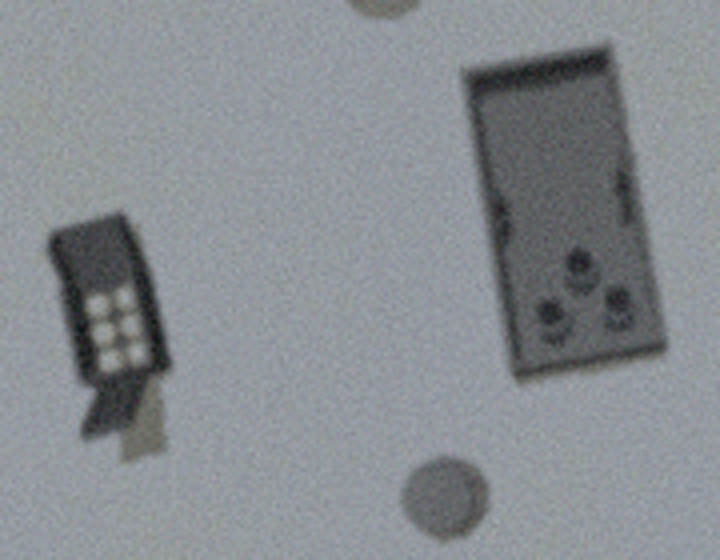

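View pics/c2.png

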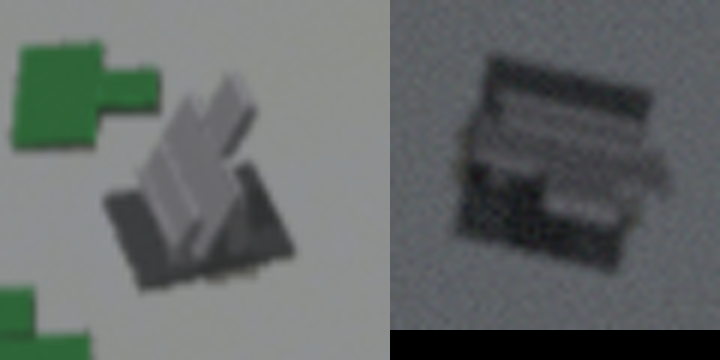

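```bash
python3 - <<'E'
import pickle,numpy as np,cv2
from h import *
np.set_printoptions(precision=1,suppress=True)
for nm in("top0","scene0"):
    d=pickle.load(open(nm+".pkl","rb")); P=cloud(d).reshape(-1,3); C=d["color"].reshape(-1,3).astype(int)
    k=(abs(P[:,0]-447)<70)&(abs(P[:,1]+347)<70)
    col=(abs(C.max(1)-C.min(1))<40)
    q=P[k&col&(P[:,2]>15)]; t=np.radians(-14.9); ex=np.array([np.cos(t),np.sin(t)]); ey=np.array([-ex[1],ex[0]])
    l=np.c_[(q[:,:2]-[447,-347])@ex,(q[:,:2]-[447,-347])@ey,q[:,2]]
    print(nm,len(l))
    for z in range(15,100,8):
        s=l[(l[:,2]>=z)&(l[:,2]<z+8)]
        if len(s)>3: print(z,len(s),"x",np.percentile(s[:,0],[2,50,98]),"y",np.percentile(s[:,1],[2,50,98]))
    f=P[k&(P[:,2]>2)&(P[:,2]<14)&(C.mean(1)<90)]
    print("foot",cv2.minAreaRect(f[:,:2].astype(np.float32)), np.median(f[:,2]))
    # scoop tab + balls
    k=(abs(P[:,0]-468)<95)&(abs(P[:,1]-366)<60); t=np.radians(14.1); ex=np.array([np.cos(t),np.sin(t)]); ey=np.array([-ex[1],ex[0]])
    q=P[k&(P[:,2]>8)]; l=np.c_[(q[:,:2]-[468,366.6])@ex,(q[:,:2]-[468,366.6])@ey,q[:,2]]
    for z in range(8,112,8):
        s=l[(l[:,2]>=z)&(l[:,2]<z+8)]
        if len(s)>3: print("scoop",z,len(s),"x",np.percentile(s[:,0],[2,50,98]),"y",np.percentile(s[:,1],[2,50,98]))
E
```

```text
top0 480
15 25 x [-10.9  27.   30.4] y [-29.2   7.1  35.6]
23 62 x [-4.9 23.5 29. ] y [-42.9   1.6  42.9]
31 88 x [-11.7  12.2  20.7] y [-41.   -3.3  46. ]
39 78 x [-15.6   6.9  15.3] y [-43.    4.1  42.8]
47 55 x [-11.9  -0.1   3.6] y [-43.4   0.   45.1]
55 59 x [-10.6  -5.5  -1.7] y [-42.4   6.   45.6]
63 25 x [-12.6  -8.2  -5.1] y [-38.7   4.6  40.6]
71 18 x [-14.1 -11.9  -7.7] y [-15.8  -1.5  16.4]
79 16 x [-28.8 -16.3 -13. ] y [-16.9   2.3  17.4]
87 47 x [-29.5 -23.9 -18.2] y [-15.5  -0.3  16.8]
95 7 x [-26.8 -25.  -22.9] y [-5.4  7.1 15.2]
foot ((450.86639404296875, -350.6982727050781), (105.62751770019531, 96.56898498535156), 75.38284301757812) 6.0379087810015335
scoop 8 114 x [-53.4  31.5  50.4] y [-27.5   3.9  25.6]
scoop 16 237 x [-25.    9.8  58.1] y [-26.7   4.7  24.7]
scoop 24 142 x [-31.2  30.6  69. ] y [-27.   2.  25.]
scoop 32 125 x [-35.3  65.   79.1] y [-27.    3.1  25.4]
scoop 40 133 x [-41.1  29.7  77.3] y [-27.2   2.3  27.1]
scoop 48 136 x [-45.7 -12.3  68. ] y [-26.9   2.5  27.8]
scoop 56 31 x [-53.3 -47.4  63.2] y [-26.   -7.   26.6]
scoop 64 19 x [-58.9 -54.1 
[... 1015 characters left out ...]
 y [-26.7  -4.5  18.6]
scoop 16 331 x [-32.2   6.7  52.7] y [-26.6  -2.8  16.2]
scoop 24 218 x [-32.2   3.3  64. ] y [-26.6  -6.6  17.5]
scoop 32 114 x [-32.3  64.5  78.6] y [-26.7  -5.6  22.8]
scoop 40 149 x [-42.4  41.4  80. ] y [-30.2  -3.5  23.2]
scoop 48 252 x [-45.5 -24.3  71.3] y [-30.3  -4.7  23.1]
scoop 56 77 x [-50.8 -46.3  66.8] y [-29.7  -1.2  22.2]
scoop 64 64 x [-56.8 -52.1 -47.9] y [-19.4  -3.5  12.6]
scoop 72 61 x [-61.9 -57.  -52.5] y [-19.9  -2.1  12.8]
scoop 80 59 x [-64.7 -61.8 -57.5] y [-19.1  -3.5  12.9]
scoop 88 65 x [-71.2 -66.1 -63.3] y [-19.4  -2.2  13.4]
scoop 96 74 x [-80.8 -71.1 -67.4] y [-19.1  -3.8  12.3]
scoop 104 22 x [-77.6 -74.4 -70.9] y [-19.7  -3.3  12.4]
```

Request:
{"api": "carry_out", "payload": {
  "commands": [
    {"dp": [0.3, -0.95, 0]},
    {"dp": [0.3, -0.95, 0]},
    {"dp": [0.3, -0.95, 0]},
    {"dp": [0.3, -0.95, 0]},
    {"dp": [0.3, -0.95, 0]}
  ],
  "hand": 1
}}

```text
$.commands[0]: bad value
```

Request:
{"api": "carry_out", "payload": {
  "commands": [
    {"dp": [0.3, -0.95, 0]},
    {"dp": [0.3, -0.95, 0]},
    {"dp": [0.3, -0.95, 0]},
    {"dp": [0.3, -0.95, 0]},
    {"dp": [0.3, -0.95, 0]}
  ]
}}

```text
$.commands[0]: bad value
```

Request:
{"api": "carry_out", "payload": {
  "commands": [
    {"dp": [0.3, -0.95, 0]},
    {"dp": [0.3, -0.95, 0]},
    {"dp": [0.3, -0.95, 0]}
  ]
}}

```text
$.commands[0]: bad value
```

Request:
{"api": "carry_out", "payload": {
  "commands": [
    {"dp": [0.3, -0.95, 0], "roll": 0},
    {"dp": [0.3, -0.95, 0], "roll": 0},
    {"dp": [0.3, -0.95, 0], "roll": 0},
    {"dp": [0.3, -0.95, 0], "roll": 0},
    {"dp": [0.3, -0.95, 0], "roll": 0}
  ],
  "hand": 1
}}

```text
t: 0.78
tool_pos: [205.5, -643.0, 255.8]
ee_rot: [-3.103, -0.485, 0.0]
contact_force: [-0.3, -0.4, 1.0]
width: 85.5
grasp_force: 0.0
```

Request:
{"api": "carry_out", "payload": {
  "commands": [
    {"dp": [0.3, -0.95, 0], "roll": 0},
    {"dp": [0.3, -0.95, 0], "roll": 0},
    {"dp": [0.3, -0.95, 0], "roll": 0},
    {"dp": [0.3, -0.95, 0], "roll": 0},
    {"dp": [0.3, -0.95, 0], "roll": 0}
  ]
}}

```text
t: 1.4
tool_pos: [235.4, -738.0, 256.0]
ee_rot: [-3.104, -0.485, 0.0]
contact_force: [0.6, -1.6, 1.4]
width: 85.3
grasp_force: 0.0
```

Request:
{"api": "carry_out", "payload": {
  "commands": [
    {"dp": [0.3, -0.95, 0], "roll": 0},
    {"dp": [0.3, -0.95, 0], "roll": 0}
  ]
}}

```text
t: 1.65
tool_pos: [241.6, -757.7, 242.4]
ee_rot: [3.089, 0.482, 0.004]
contact_force: [0.1, -1.1, -0.4]
width: 85.1
grasp_force: 0.0
```

Request:
{"api": "carry_out", "payload": {
  "commands": [
    {"dp": [0.3, -0.95, 0], "roll": 0},
    {"dp": [0.3, -0.95, 0], "roll": 0},
    {"dp": [0.3, -0.95, 0], "roll": 0},
    {"dp": [0.3, -0.95, 0], "roll": 0}
  ]
}}

```text
t: 2.15
tool_pos: [252.4, -792.3, 225.2]
ee_rot: [3.027, 0.473, 0.015]
contact_force: [-0.1, 0.1, 0.4]
width: 85.3
grasp_force: 0.0
```

```bash
python3 -c "
from station import sense
s=sense();print(s['t'],s['qpos'].round(3),s['tool_pos'].round(1),s['ee_rot'].round(3))"
```

```text
2.15 [-1.34   1.045  1.22   1.667  0.004  1.492] [ 252.4 -792.3  225.2] [3.027 0.473 0.015]
```

Request:
{"api": "carry_out", "payload": {
  "commands": [
    {"dp": [0.3, -0.95, 0], "roll": 0},
    {"dp": [0.3, -0.95, 0], "roll": 0},
    {"dp": [0.3, -0.95, 0], "roll": 0},
    {"dp": [0.3, -0.95, 0], "roll": 0},
    {"dp": [0.3, -0.95, 0], "roll": 0}
  ]
}}

```text
t: 2.78
tool_pos: [265.2, -833.1, 198.3]
ee_rot: [2.959, 0.462, 0.028]
contact_force: [0.7, 0.6, -0.3]
width: 85.4
grasp_force: 0.0
```

Request:
{"api": "carry_out", "payload": {
  "commands": [
    {"dp": [-0.3, 0.95, 0], "roll": 0}
  ]
}}

```text
t: 2.9
tool_pos: [259.4, -815.9, 192.8]
ee_rot: [2.962, 0.462, 0.028]
contact_force: [0.6, -1.1, 0.2]
width: 85.4
grasp_force: 0.0
```

Request:
{"api": "carry_out", "payload": {
  "commands": [
    {"dp": [-0.3, 0.95, 0], "roll": 0},
    {"dp": [-0.3, 0.95, 0], "roll": 0}
  ]
}}

```text
t: 3.15
tool_pos: [246.9, -775.2, 198.4]
ee_rot: [2.96, 0.462, 0.028]
contact_force: [-0.1, -0.5, 0.3]
width: 85.4
grasp_force: 0.0
```

Request:
{"api": "carry_out", "payload": {
  "commands": [
    {"dp": [0, 0, 0.5], "roll": 1},
    {"dp": [0, 0, 0.5], "roll": 1},
    {"dp": [0, 0, 0.5], "roll": 1},
    {"dp": [0, 0, 0.5], "roll": 1},
    {"dp": [0, 0, 0.5], "roll": 1}
  ]
}}

```text
t: 3.78
tool_pos: [247.0, -776.0, 249.4]
ee_rot: [2.498, 1.687, 0.118]
contact_force: [0.1, -0.5, -0.5]
width: 85.4
grasp_force: 0.0
```

Request:
{"api": "carry_out", "payload": {
  "commands": [
    {"dp": [0, 0, 0], "roll": 1},
    {"dp": [0, 0, 0], "roll": 1},
    {"dp": [0, 0, 0], "roll": 1},
    {"dp": [0, 0, 0], "roll": 1},
    {"dp": [0, 0, 0], "roll": 1}
  ]
}}

```text
t: 4.4
tool_pos: [241.7, -753.8, 236.9]
ee_rot: [1.564, 2.6, 0.166]
contact_force: [-0.9, -0.5, -0.8]
width: 85.5
grasp_force: 0.0
```

Request:
{"api": "carry_out", "payload": {
  "commands": [
    {"dp": [0, 0, 0], "roll": 1},
    {"dp": [0, 0, 0], "roll": 1},
    {"dp": [0, 0, 0], "roll": 1},
    {"dp": [0, 0, 0], "roll": 1},
    {"dp": [0, 0, 0], "roll": 1}
  ]
}}

```text
t: 5.03
tool_pos: [235.0, -726.3, 223.1]
ee_rot: [0.325, 3.051, 0.183]
contact_force: [0.6, -0.3, 0.1]
width: 85.7
grasp_force: 0.0
```

Request:
{"api": "carry_out", "payload": {
  "commands": [
    {"dp": [0, 0, 0], "roll": 1},
    {"dp": [0, 0, 0], "roll": 1},
    {"dp": [0, 0, 0], "roll": 1}
  ]
}}

```text
t: 5.4
tool_pos: [232.3, -716.5, 218.3]
ee_rot: [-0.48, 3.06, 0.189]
contact_force: [-0.5, 0.2, 0.1]
width: 85.8
grasp_force: 0.0
```

```bash
cat >> h.py <<'E'
from scipy.spatial.transform import Rotation as Ro
def st():
    from station import sense
    s=sense(); R=Ro.from_rotvec(s['ee_rot']).as_matrix(); z=R[:,2]; y=R[:,1]
    print("t %.2f"%s['t'],"q",s['qpos'].round(2),"p",s['tool_pos'].round(1),"r %.1f az %.1f"%(np.hypot(*s['tool_pos'][:2]),np.degrees(np.arctan2(s['tool_pos'][1],s['tool_pos'][0]))),"yaz %.1f"%np.degrees(np.arctan2(y[1],y[0])),"tilt %.1f az %.1f"%(np.degrees(np.arccos(-z[2])),np.degrees(np.arctan2(z[1],z[0]))),"F",s['contact_force'].round(1),"w %.1f g %.1f"%(s['width'],s['grasp_force']))
    return s,R
E
python3 -c "
from h import *
st()"
```

```text
t 5.40 q [-1.36  1.06  1.22  1.85  0.04 -1.67] p [ 232.3 -716.5  218.3] r 753.2 az -72.0 yaz 108.0 tilt 7.3 az 81.6 F [-0.5  0.2  0.1] w 85.8 g 0.0
```

Request:
{"api": "carry_out", "payload": {
  "commands": [
    {"dp": [0.3, -0.95, 0.6], "roll": 0.5},
    {"dp": [0.3, -0.95, 0.6], "roll": 0.5},
    {"dp": [0.3, -0.95, 0.6], "roll": 0.5},
    {"dp": [0.3, -0.95, 0.6], "roll": 0.5},
    {"dp": [0.3, -0.95, 0.6], "roll": 0}
  ]
}}

```text
t: 6.02
tool_pos: [239.4, -736.3, 239.9]
ee_rot: [-0.999, 2.955, 0.058]
contact_force: [-0.1, -0.3, -0.3]
width: 85.5
grasp_force: 0.0
```

```bash
python3 -c "
from h import *
st()"
```

```text
t 6.03 q [-1.35  1.03  1.22  1.8   0.02 -2.  ] p [ 239.4 -736.3  239.9] r 774.3 az -72.0 yaz 127.4 tilt 2.5 az 77.8 F [-0.1 -0.3 -0.3] w 85.5 g 0.0
```

Request:
{"api": "carry_out", "payload": {
  "commands": [
    {"dp": [0.3, -0.95, 0.6], "roll": 0.5},
    {"dp": [0.3, -0.95, 0.6], "roll": 0.5},
    {"dp": [0.15, -0.5, 0.3], "roll": 0.5}
  ]
}}

```text
t: 6.4
tool_pos: [242.6, -747.8, 250.4]
ee_rot: [-1.382, 2.806, -0.009]
contact_force: [0.2, -0.5, -0.3]
width: 85.3
grasp_force: 0.0
```

```bash
python3 -c "
from h import *
st()"
```

```text
t 6.40 q [-1.34  1.01  1.22  1.78  0.01 -2.26] p [ 242.6 -747.8  250.4] r 786.2 az -72.0 yaz 142.5 tilt 0.9 az 3.0 F [ 0.2 -0.5 -0.3] w 85.3 g 0.0
```

Request:
{"api": "carry_out", "payload": {
  "commands": [
    {"dp": [0.46, 0.98, 0], "roll": 0.12},
    {"dp": [0.46, 0.98, 0], "roll": 0.12},
    {"dp": [0.46, 0.98, 0], "roll": 0.12},
    {"dp": [0.46, 0.98, 0], "roll": 0.12},
    {"dp": [0.46, 0.98, 0], "roll": 0.12}
  ]
}}

```text
t: 7.02
tool_pos: [288.8, -648.8, 250.1]
ee_rot: [-1.524, 2.731, -0.007]
contact_force: [0.0, -0.5, 0.8]
width: 85.3
grasp_force: 0.0
```

Request:
{"api": "carry_out", "payload": {
  "commands": [
    {"dp": [0.46, 0.98, 0], "roll": 0.12},
    {"dp": [0.46, 0.98, 0], "roll": 0.12},
    {"dp": [0.46, 0.98, 0], "roll": 0.12},
    {"dp": [0.46, 0.98, 0], "roll": 0.12},
    {"dp": [0.46, 0.98, 0], "roll": 0.12}
  ]
}}

```text
t: 7.65
tool_pos: [334.9, -550.9, 250.2]
ee_rot: [-1.665, 2.647, -0.006]
contact_force: [-0.3, -0.6, -0.1]
width: 85.3
grasp_force: 0.0
```

Request:
{"api": "carry_out", "payload": {
  "commands": [
    {"dp": [0.46, 0.98, 0], "roll": 0.12},
    {"dp": [0.46, 0.98, 0], "roll": 0.12},
    {"dp": [0.46, 0.98, 0], "roll": 0.12},
    {"dp": [0.46, 0.98, 0], "roll": 0.12},
    {"dp": [0.46, 0.98, 0], "roll": 0.12}
  ]
}}

```text
t: 8.28
tool_pos: [381.1, -452.2, 250.0]
ee_rot: [-1.803, 2.555, -0.003]
contact_force: [0.1, 0.2, -0.7]
width: 85.2
grasp_force: 0.0
```

Request:
{"api": "carry_out", "payload": {
  "commands": [
    {"dp": [0.46, 0.98, -0.4], "roll": 0.12},
    {"dp": [0.46, 0.98, -0.4], "roll": 0.12},
    {"dp": [0.46, 0.98, -0.4], "roll": 0.12},
    {"dp": [0.46, 0.98, -0.4], "roll": 0.12},
    {"dp": [0.46, 0.98, -0.4], "roll": 0}
  ]
}}

```text
t: 8.9
tool_pos: [427.2, -354.0, 209.6]
ee_rot: [-1.908, 2.478, -0.002]
contact_force: [0.3, -0.7, 0.3]
width: 85.4
grasp_force: 0.0
```

```bash
cat > look.py <<'E'
import sys,pickle
from h import *
from station import optics
def stand_slices():
    s,R=st()
    for n in("wrist","scene"):
        d=optics.snapshot(n); P=cloud(d).reshape(-1,3); k=(abs(P[:,0]-447)<60)&(abs(P[:,1]+347)<60)&(P[:,2]>40)&(P[:,2]<100)
        q=P[k]; t=np.radians(-14.9); ex=np.array([np.cos(t),np.sin(t)]); ey=np.array([-ex[1],ex[0]])
        l=np.c_[(q[:,:2]-[447,-347])@ex,(q[:,:2]-[447,-347])@ey,q[:,2]]
        for z in range(40,100,8):
            s=l[(l[:,2]>=z)&(l[:,2]<z+8)]
            if len(s)>5: print(n,z,len(s),"x",np.percentile(s[:,0],[2,50,98]).round(1),"y",np.percentile(s[:,1],[2,50,98]).round(1))
        if n=="wrist": cv2.imwrite("pics/w1.png",d["color"][...,::-1])
E
python3 -c "
from look import *
stand_slices()"
```

```text
t 8.90 q [-0.81  0.35 -0.08  1.14  0.01 -2.13] p [ 427.2 -354.   209.6] r 554.8 az -39.7 yaz 165.2 tilt 0.8 az 31.6 F [ 0.3 -0.7  0.3] w 85.4 g 0.0
wrist 40 797 x [-13.7   5.9  15.6] y [-45.   -3.7  43.2]
wrist 48 618 x [-12.3  -0.4   2.5] y [-45.7  -8.1  43.5]
wrist 56 780 x [-10.6  -5.9  -2.1] y [-46.  -16.5  45.1]
wrist 64 237 x [-14.4  -7.1  -5.1] y [-18.9  -3.5  16.5]
wrist 72 270 x [-19.3 -12.   -9.4] y [-16.9  -2.5  15.9]
wrist 80 287 x [-24.  -16.7 -13.6] y [-16.9  -2.8  15.8]
wrist 88 696 x [-29.6 -24.  -18.9] y [-16.7  -1.4  15.8]
scene 40 68 x [-10.6  10.2  19.5] y [-45.   -1.   41.8]
scene 48 46 x [-0.9  3.3  7.2] y [-49.    3.7  43.6]
scene 56 39 x [-8.9 -1.8  2.1] y [-47.2   7.2  42.7]
scene 64 32 x [-11.1  -4.6  -1.3] y [-43.8   1.9  38.1]
scene 72 21 x [-17.9  -9.4  -4.9] y [-15.    6.   14.8]
scene 80 20 x [-21.9 -13.7 -10.2] y [-17.6  -1.3  15.4]
scene 88 31 x [-27.7 -21.  -15.4] y [-21.1  -2.7  12.4]
```

Request:
{"api": "carry_out", "payload": {
  "commands": [
    {"dp": [0.05, 0.55, -1], "roll": 0},
    {"dp": [0, 0, -1], "roll": 0},
    {"dp": [0, 0, -1], "roll": 0},
    {"dp": [0, 0, -1], "roll": 0},
    {"dp": [0, 0, -1], "roll": 0}
  ]
}}

```text
t: 9.62
tool_pos: [427.7, -344.8, 109.5]
ee_rot: [-1.907, 2.479, -0.003]
contact_force: [-0.4, -0.3, 0.5]
width: 85.5
grasp_force: 0.0
```

Request:
{"api": "carry_out", "payload": {
  "commands": [
    {"dp": [0, 0, -1], "roll": 0},
    {"dp": [0, 0, 0], "roll": 0}
  ]
}}

```text
t: 9.88
tool_pos: [426.6, -343.6, 88.6]
ee_rot: [-1.908, 2.479, 0.003]
contact_force: [0.0, -0.4, 0.0]
width: 85.3
grasp_force: 0.0
```

Request:
{"api": "carry_out", "payload": {
  "commands": [
    {"dp": [0, 0, 0], "roll": 0},
    {"dp": [0, 0, 0], "roll": 0},
    {"dp": [0, 0, 0], "roll": 0},
    {"dp": [0, 0, 0], "roll": 0}
  ],
  "hand": 0
}}

```text
t: 10.38
tool_pos: [430.6, -345.8, 93.1]
ee_rot: [-1.906, 2.474, -0.013]
contact_force: [5.3, 4.6, 19.7]
width: 18.4
grasp_force: 51.6
```

```bash
python3 -c "
from look import *
stand_slices()"
```

```text
t 10.38 q [-0.8   0.43 -0.29  0.85  0.02 -2.11] p [ 430.6 -345.8   93.1] r 552.3 az -38.8 yaz 165.2 tilt 1.2 az 14.0 F [ 5.3  4.6 19.7] w 18.4 g 51.6
wrist 40 1169 x [-14.7   7.2  15.3] y [-46.9 -20.7   9.5]
wrist 48 970 x [-12.1   0.3   3.7] y [-47.1 -26.2  -3.1]
wrist 56 1300 x [-8.8 -5.5 -0.4] y [-47.  -27.6  44.1]
wrist 64 487 x [-14.1  -5.7  -3.4] y [-45.4 -17.1  44.3]
wrist 72 1000 x [-36.1  -9.2   3. ] y [-17.5 -10.2  14.6]
wrist 80 1387 x [-37.8 -12.8   5.1] y [-17.6  -8.5  14.2]
wrist 88 2768 x [-36.9 -20.5   3.9] y [-17.4  -8.   15. ]
wrist 96 669 x [-38.3 -19.5   5.1] y [-15.   -8.5  13.3]
scene 40 65 x [-10.7  10.8  19. ] y [-47.1   0.2  41.9]
scene 48 39 x [-8.1  5.7  8.8] y [-49.1   7.9  42.3]
scene 56 34 x [-8.7  2.   5.9] y [-49.8  13.2  41.7]
scene 64 18 x [-6.  -1.5  1.5] y [-8.  16.1 41.9]
scene 72 15 x [-30.2  -6.6   2.3] y [-1.4  5.5 14.8]
scene 80 31 x [-29.7  -6.3   9. ] y [-11.    3.7  14. ]
scene 88 34 x [-31.6 -11.1   8.2] y [-19.2   2.1  15.5]
scene 96 24 x [-30.5 -14.9  10.2] y [-16.8   0.   13.2]
```

Request:
{"api": "carry_out", "payload": {
  "commands": [
    {"dp": [-0.22, 0.06, 0.4], "roll": 0},
    {"dp": [-0.4, 0.11, 0.8], "roll": 0},
    {"dp": [-0.4, 0.11, 0.8], "roll": 0},
    {"dp": [-0.3, 0.08, 0.8], "roll": 0},
    {"dp": [0, 0, 0.8], "roll": 0}
  ]
}}

```text
t: 11.1
tool_pos: [399.9, -336.2, 162.3]
ee_rot: [-1.908, 2.479, 0.002]
contact_force: [-0.8, -0.5, -0.9]
width: 7.2
grasp_force: 65.3
```

Request:
{"api": "carry_out", "payload": {
  "commands": [
    {"dp": [0, 0, 1], "roll": 0},
    {"dp": [0, 0, 1], "roll": 0},
    {"dp": [0, 0, 1], "roll": 0}
  ]
}}

```text
t: 11.48
tool_pos: [400.0, -336.3, 222.1]
ee_rot: [-1.908, 2.479, 0.002]
contact_force: [0.1, 0.7, -0.7]
width: 7.0
grasp_force: 65.3
```

```bash
cat >> look.py <<'E'
def div(name,save=True):
    s,R=st(); p=s['tool_pos']
    t=R[:,1][:2]/np.hypot(*R[:2,1]); ex=-t if t[0]<0 else t; ey=np.array([-ex[1],ex[0]])
    for n in("wrist","scene","top"):
        d=optics.snapshot(n); P=cloud(d).reshape(-1,3)
        l=np.c_[(P[:,:2]-p[:2])@ex,(P[:,:2]-p[:2])@ey,P[:,2]-p[2]]
        l=l[(abs(l[:,0])<45)&(abs(l[:,1])<56)&(l[:,2]>-95)&(l[:,2]<-20)]
        for z in range(-95,-20,10):
            k=l[(l[:,2]>=z)&(l[:,2]<z+10)]
            if len(k)>5: print(n,z,len(k),"x",np.percentile(k[:,0],[2,50,98]).round(1),"y",np.percentile(k[:,1],[2,50,98]).round(1))
        if save and n=="scene":
            u,v=pix(d,p+[0,0,-30]).astype(int); c=d["color"][max(v-50,0):v+50,max(u-65,0):u+65,::-1]; cv2.imwrite(f"pics/{name}.png",cv2.resize(c,None,fx=5,fy=5,interpolation=cv2.INTER_CUBIC))
E
python3 -c "
from look import *
div('d1')"
```

```text
t 11.47 q [-0.83  0.28 -0.14  1.15  0.01 -2.14] p [ 400.  -336.3  222.1] r 522.6 az -40.1 yaz 165.2 tilt 0.8 az 42.7 F [ 0.1  0.7 -0.7] w 7.0 g 65.3
wrist -95 14 x [-1.   1.   3.1] y [-44.  -43.8 -43.3]
wrist -85 18 x [-1.7  0.6  2.9] y [-44.1 -43.8 -43. ]
wrist -75 25 x [-1.7  0.5  2.7] y [-44.1 -44.  -43.5]
wrist -65 27 x [-1.7  0.4  2.5] y [-44.2 -44.  -43.7]
wrist -55 36 x [-2.2  0.   2.7] y [-44.3 -44.  -24.3]
wrist -45 786 x [-3.2  0.2  3.1] y [-43.6 -26.4  48. ]
wrist -35 151 x [-4.1  0.1  4.2] y [-14.7 -14.2 -13.6]
wrist -25 88 x [-7.8 -0.4  4. ] y [-14.6 -14.2  -8.7]
scene -85 25 x [4.4 6.9 7.9] y [-41.8   7.   43.4]
scene -75 27 x [4.8 6.7 7.6] y [-39.5  10.   43.8]
scene -65 25 x [4.1 6.6 7.2] y [-40.    9.9  44.2]
scene -55 28 x [4.2 6.5 7.2] y [-40.6  -0.1  43.1]
scene -45 27 x [1.5 5.7 8.3] y [-29.1  21.1  46.6]
scene -35 15 x [0.2 7.6 8.7] y [-10.5  12.6  16.6]
scene -25 8 x [0.3 2.8 8.3] y [ 0.7 13.3 17.2]
top -95 8 x [0.3 0.7 4.6] y [-0.8 26.6 48.3]
top -75 9 x [-0.2  0.2  3.3] y [ 8.6 31.7 48.9]
top -65 8 x [-0.7 -0.1  2.4] y [ 7.3 25.9 48.3]
top -55 6 x [-0.2  0.1  3.7] y [24.2 33.5 46. ]
top -45 27 x [-1.9  1.4  4.5] y [13.3 31.9 47.9]
```

View pics/d1.png

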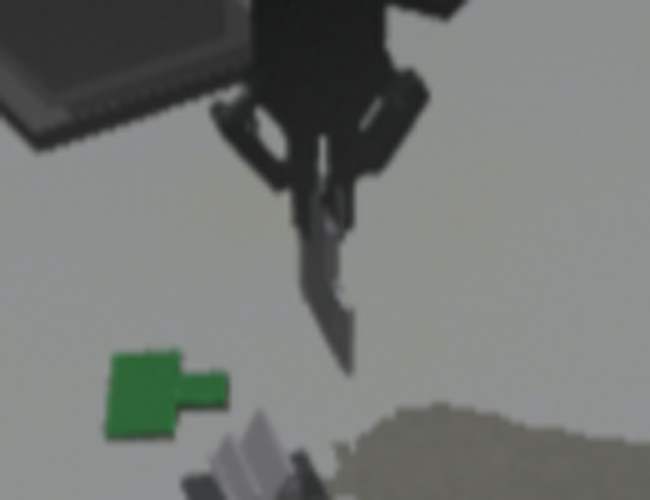

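The divider now hangs upright in the grip (about (330,290) in this crop). It straightened itself against the pads.

Request:
{"api": "carry_out", "payload": {
  "commands": [
    {"dp": [0.375, 0.95, 0], "roll": 0.12},
    {"dp": [0.375, 0.95, 0], "roll": 0.12},
    {"dp": [0.375, 0.95, 0], "roll": 0.12},
    {"dp": [0.375, 0.95, 0], "roll": 0.12},
    {"dp": [0.375, 0.95, 0], "roll": 0.12}
  ]
}}

```text
t: 12.25
tool_pos: [438.6, -239.6, 221.2]
ee_rot: [-2.038, 2.372, 0.002]
contact_force: [0.9, -0.1, -0.8]
width: 7.1
grasp_force: 65.3
```

Request:
{"api": "carry_out", "payload": {
  "commands": [
    {"dp": [0.375, 0.95, 0], "roll": 0.12},
    {"dp": [0.375, 0.95, 0], "roll": 0.12},
    {"dp": [0.375, 0.95, 0], "roll": 0.12},
    {"dp": [0.375, 0.95, 0], "roll": 0.12},
    {"dp": [0.375, 0.95, 0], "roll": 0.12}
  ]
}}

```text
t: 12.88
tool_pos: [475.8, -144.7, 221.2]
ee_rot: [-2.16, 2.262, 0.003]
contact_force: [-0.3, 0.3, -0.9]
width: 7.4
grasp_force: 65.3
```

Request:
{"api": "carry_out", "payload": {
  "commands": [
    {"dp": [0.375, 0.95, 0], "roll": 0.12},
    {"dp": [0.375, 0.95, 0], "roll": 0.12},
    {"dp": [0.375, 0.95, 0], "roll": 0.12},
    {"dp": [0.375, 0.95, 0], "roll": 0.12},
    {"dp": [0.375, 0.95, 0], "roll": 0.12}
  ]
}}

```text
t: 13.5
tool_pos: [513.0, -49.8, 221.2]
ee_rot: [-2.275, 2.146, 0.004]
contact_force: [0.7, 0.6, -0.6]
width: 7.5
grasp_force: 65.3
```

Request:
{"api": "carry_out", "payload": {
  "commands": [
    {"dp": [0.375, 0.95, 0], "roll": 0.12},
    {"dp": [0.375, 0.95, 0], "roll": 0.12},
    {"dp": [0.375, 0.95, 0], "roll": 0.12},
    {"dp": [0.375, 0.95, 0], "roll": 0.12},
    {"dp": [0.375, 0.95, 0], "roll": 0.12}
  ]
}}

```text
t: 14.12
tool_pos: [551.0, 44.6, 221.6]
ee_rot: [-2.384, 2.025, 0.004]
contact_force: [0.8, 0.2, -1.1]
width: 7.3
grasp_force: 65.3
```

```bash
python3 - <<'E'
from look import *
s,R=st()
for n in("wrist","scene"):
    d=optics.snapshot(n); pickle.dump(d,open(n+"1.pkl","wb")); P=cloud(d).reshape(-1,3)
    q=P[(abs(P[:,0]-545)<135)&(abs(P[:,1]-44)<85)&(P[:,2]>50)&(P[:,2]<64)]
    print(n,len(q),cv2.minAreaRect(q[:,:2].astype(np.float32)))
    if n=="wrist": cv2.imwrite("pics/w2.png",d["color"][...,::-1])
E
```

```text
t 14.12 q [-0.04  0.34 -0.07  1.16  0.01 -1.77] p [551.   44.6 221.6] r 552.8 az 4.6 yaz -170.7 tilt 0.8 az 59.6 F [ 0.8  0.2 -1.1] w 7.3 g 65.3
wrist 8439 ((545.4691772460938, 44.92744445800781), (220.71575927734375, 112.69143676757812), 8.84111499786377)
scene 885 ((546.15478515625, 39.97602844238281), (222.65664672851562, 114.08165740966797), 9.076641082763672)
```

View pics/w2.png

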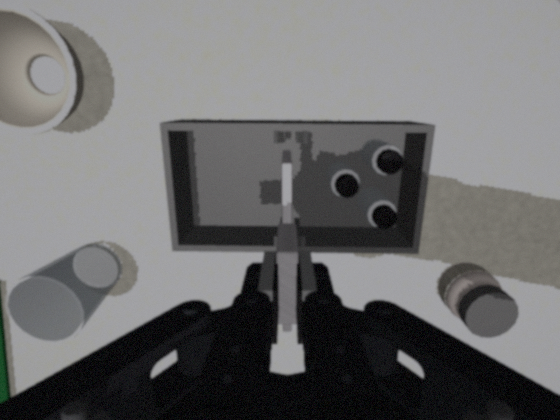

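Request:
{"api": "carry_out", "payload": {
  "commands": [
    {"dp": [-0.04, -0.06, -1], "roll": -0.03},
    {"dp": [0, 0, -1], "roll": 0},
    {"dp": [0, 0, -1], "roll": 0},
    {"dp": [0, 0, -0.5], "roll": 0}
  ]
}}

```text
t: 14.72
tool_pos: [549.5, 41.6, 150.7]
ee_rot: [-2.377, 2.035, 0.005]
contact_force: [0.4, 0.8, -0.4]
width: 7.1
grasp_force: 65.3
```

```bash
python3 - <<'E'
from look import *
s,R=st(); p=s['tool_pos']
d=optics.snapshot("wrist"); P=cloud(d).reshape(-1,3)
t=np.radians(8.85); ex=np.array([np.cos(t),np.sin(t)]); ey=np.array([-ex[1],ex[0]])
l=np.c_[(P[:,:2]-p[:2])@ex,(P[:,:2]-p[:2])@ey,P[:,2]]
q=P[(abs(P[:,0]-545)<135)&(abs(P[:,1]-44)<85)&(P[:,2]>52)&(P[:,2]<64)]
print(cv2.minAreaRect(q[:,:2].astype(np.float32)))
for z in range(0,150,6):
    for sg in(1,-1):
        k=l[(l[:,2]>=z)&(l[:,2]<z+6)&(abs(l[:,0])<25)&(l[:,1]*sg>30)&(l[:,1]*sg<62)]
        if len(k)>4: print(z,sg,len(k),"x",np.percentile(k[:,0],[2,20,50,80,98]).round(1),"y",np.percentile(k[:,1],[2,50,98]).round(1))
h=d["color"][...,::-1]; cv2.imwrite("pics/w3.png",cv2.resize(h[60:300,130:470],None,fx=2.2,fy=2.2))
E
```

```text
t 14.72 q [-0.05  0.38 -0.2   0.99  0.01 -1.77] p [549.5  41.6 150.7] r 551.1 az 4.3 yaz -171.1 tilt 0.8 az 63.0 F [ 0.4  0.8 -0.4] w 7.1 g 65.3
((545.3687744140625, 44.78260040283203), (221.25416564941406, 112.76866912841797), 8.848411560058594)
0 1 30 x [-24.1 -21.3   2.4  18.5  24. ] y [30.9 37.  47.8]
0 -1 849 x [-23.9 -15.5  -0.3  15.2  24.1] y [-61.6 -57.1 -35.1]
6 1 843 x [-24.5 -19.7  -9.5  19.2  24.3] y [30.6 39.6 53.6]
6 -1 388 x [-24.6 -20.8  -2.6  20.8  24.8] y [-52.4 -36.7 -30.1]
12 1 16 x [-24.8 -22.6 -19.8  22.5  24.7] y [44.2 53.4 54.1]
12 -1 69 x [-23.9 -15.1  -0.3  14.4  23.3] y [-52.4 -52.3 -52.3]
18 -1 10 x [-21.4 -12.4  -2.1  10.2  20.3] y [-52.3 -52.3 -52.2]
24 -1 70 x [-23.8 -13.7   4.2  13.7  23.8] y [-52.5 -52.4 -38.3]
30 -1 73 x [-23.7 -14.9   0.3  14.9  23.5] y [-52.5 -52.4 -52.3]
36 -1 81 x [-23.5 -14.1  -3.   12.   23. ] y [-52.5 -52.4 -39.2]
42 -1 35 x [-24.1 -16.4   0.2  16.2  22.2] y [-52.5 -52.3 -38.1]
48 -1 115 x [-22.2  -4.8   5.9   7.1  23.4] y [-52.5 -45.4 -37.4]
54 -1 1168 x [-23.4 -11.9  -0.4  13.5  23.7] y [-52.4 -48.6 -37.5]
60 -1 164 x [-23.1  -9.5   3.4  12.3  21. ] y [-52.3 -44.1 -37.4]
66 -1 11 x [-1.  -0.5  0.7  2.5  3.5] y [-44.1 -43.8 -43. ]
72 -1 14 x [-0.9  0.1  1.5  2.6  3.3] y [-44.1 -43.9 -43.5]
78 -1 14 x [-0.9  0.4  1.7  2.8  3.4] y [-44.2 -43.9 -43.6]
84 -1 13 x [-0.9 -0.3  0.6  1.9  3.1] y [-44.2 -44.  -43.6]
90 -1 18 x [-1.  -0.3  1.   2.4  3.1] y [-44.2 -44.  -43.7]
96 -1 20 x [-1.3 -0.5  1.   2.4  3.3] y [-44.2 -44.  -43. ]
102 1 31 x [-1.3 -0.7  1.   2.6  3.2] y [45.6 47.6 48.9]
102 -1 238 x [-1.5 -1.   0.7  2.3  3.3] y [-44.  -37.8 -30.5]
108 1 31 x [-1.3 -0.7  0.9  2.   2.8] y [44.4 46.7 49. ]
108 -1 92 x [-1.1 -0.1  1.3  2.3  2.8] y [-43.8 -37.  -30.3]
```

View pics/w3.png

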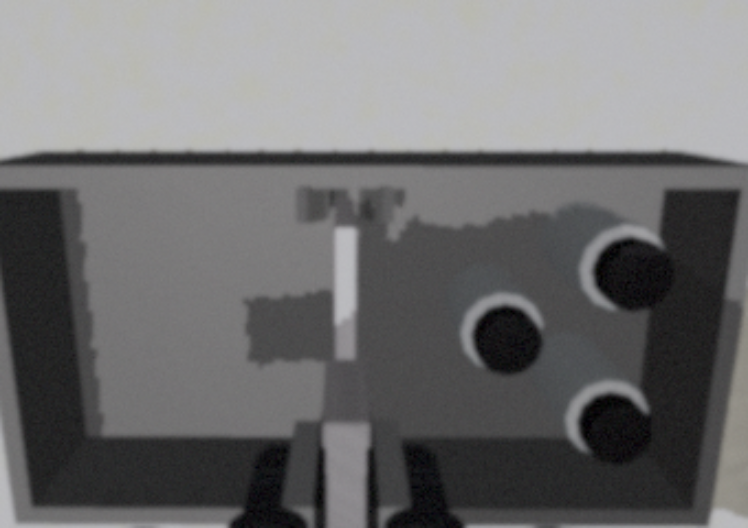

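Request:
{"api": "carry_out", "payload": {
  "commands": [
    {"dp": [0.01, 0.08, -0.2], "roll": 0},
    {"dp": [0, 0, -0.4], "roll": 0},
    {"dp": [0, 0, -0.4], "roll": 0}
  ]
}}

```text
t: 15.15
tool_pos: [550.9, 43.3, 132.3]
ee_rot: [-2.375, 2.033, 0.001]
contact_force: [-0.4, 0.6, -0.8]
width: 7.4
grasp_force: 65.3
```

Request:
{"api": "carry_out", "payload": {
  "commands": [
    {"dp": [0, 0, -0.5], "roll": 0},
    {"dp": [0, 0, -0.5], "roll": 0}
  ]
}}

```text
t: 15.4
tool_pos: [550.7, 43.4, 111.2]
ee_rot: [-2.376, 2.033, 0.002]
contact_force: [-0.0, 0.1, -1.1]
width: 7.2
grasp_force: 65.3
```

```bash
python3 -c "
from look import *
st()"
```

```text
t 15.40 q [-0.04  0.41 -0.26  0.89  0.01 -1.77] p [550.7  43.4 111.2] r 552.4 az 4.5 yaz -171.1 tilt 0.8 az 55.5 F [-0.   0.1 -1.1] w 7.2 g 65.3
```

Request:
{"api": "carry_out", "payload": {
  "commands": [
    {"dp": [0, 0, -0.3], "roll": 0},
    {"dp": [0, 0, -0.2], "roll": 0}
  ]
}}

```text
t: 15.65
tool_pos: [550.4, 43.3, 101.4]
ee_rot: [-2.376, 2.033, 0.003]
contact_force: [1.1, 0.9, -2.0]
width: 7.3
grasp_force: 65.3
```

Request:
{"api": "carry_out", "payload": {
  "commands": [
    {"dp": [0, 0, -0.1], "roll": 0},
    {"dp": [0, 0, -0.05], "roll": 0}
  ]
}}

```text
t: 15.9
tool_pos: [550.8, 43.6, 99.8]
ee_rot: [-2.375, 2.032, 0.002]
contact_force: [-3.4, 1.6, 9.2]
width: 7.0
grasp_force: 66.6
```

Request:
{"api": "carry_out", "payload": {
  "commands": [
    {"dp": [0, 0, 0], "roll": 0},
    {"dp": [0, 0, 0], "roll": 0}
  ],
  "hand": 0.5
}}

```text
t: 16.15
tool_pos: [550.9, 43.3, 99.2]
ee_rot: [-2.376, 2.033, 0.002]
contact_force: [0.3, -0.1, -0.2]
width: 42.0
grasp_force: 0.0
```

Request:
{"api": "carry_out", "payload": {
  "commands": [
    {"dp": [0, 0, 0.6], "roll": 0},
    {"dp": [0, 0, 1], "roll": 0},
    {"dp": [0, 0, 1], "roll": 0},
    {"dp": [0, 0, 1], "roll": 0},
    {"dp": [0, 0, 1], "roll": 0}
  ]
}}

```text
t: 16.77
tool_pos: [550.8, 43.3, 192.6]
ee_rot: [-2.375, 2.033, 0.001]
contact_force: [1.0, -0.5, 0.2]
width: 42.5
grasp_force: 0.0
```

```bash
python3 - <<'E'
from look import *
s,R=st()
t=np.radians(8.85); ex=np.array([np.cos(t),np.sin(t)]); ey=np.array([-ex[1],ex[0]]); o=[550.3,45.55]
for n in("wrist","scene","top"):
    d=optics.snapshot(n); P=cloud(d).reshape(-1,3)
    l=np.c_[(P[:,:2]-o)@ex,(P[:,:2]-o)@ey,P[:,2]]
    for z in range(44,100,6):
        k=l[(l[:,2]>=z)&(l[:,2]<z+6)&(abs(l[:,0])<14)&(abs(l[:,1])<46)]
        if len(k)>4: print(n,z,len(k),"x",np.percentile(k[:,0],[2,50,98]).round(1),"y",np.percentile(k[:,1],[2,50,98]).round(1),"z",np.median(k[:,2]).round(1))
E
```

```text
t 16.77 q [-0.04  0.35 -0.13  1.09  0.01 -1.77] p [550.8  43.3 192.6] r 552.5 az 4.5 yaz -171.1 tilt 0.9 az 52.8 F [ 1.  -0.5  0.2] w 42.5 g 0.0
wrist 44 40 x [-9.   1.4  9.2] y [-45.9  40.3  41. ] z 47.5
wrist 50 148 x [-9.   2.4  9.1] y [-45.8  36.9  45.6] z 54.4
wrist 56 592 x [-12.8   2.4  13.3] y [-45.5 -23.9  45.4] z 57.5
wrist 62 21 x [-2.1  1.6  5.7] y [-16.3 -15.9 -15.6] z 65.0
wrist 68 24 x [-1.7  2.2  6.2] y [-16.2 -15.9 -15.4] z 70.7
wrist 74 26 x [-2.1  2.2  6.4] y [-16.2 -16.  -15.4] z 76.3
wrist 80 30 x [-2.   2.   6.2] y [-16.3 -16.  -15.6] z 83.0
wrist 86 335 x [-2.1  2.   6.1] y [-16.1  -1.7  17.1] z 91.5
wrist 92 308 x [-2.1  2.   6. ] y [-14.9   0.9  16.6] z 92.5
scene 44 31 x [-1.2  4.4  8.9] y [-45.4  -9.3  36.9] z 47.2
scene 50 37 x [-7.9  4.   5.5] y [-42.   11.8  40.5] z 53.8
scene 56 66 x [-13.    2.8  12.5] y [-45.9  18.1  45.5] z 58.6
scene 62 22 x [-7.   6.5 12. ] y [-28.3  -2.7  42.7] z 64.0
scene 68 18 x [-1.4  5.7  7.3] y [-20.7   4.   14.2] z 70.7
scene 74 15 x [0.4 6.2 7.2] y [-19.2   1.2  13.2] z 76.7
scene 80 17 x [0.7 6.2 7.2] y [-19.6  -4.8  13. ] z 82.5
scene 86 20 x [-0.5  6.   7.3] y [-16.6  -0.1  12.9] z 89.6
scene 92 36 x [-1.9  2.9  6.1] y [-18.8  -1.3  13. ] z 93.9
top 50 13 x [-6.1  0.8  3.7] y [-43.5 -30.8 -18.1] z 53.9
top 56 15 x [-2.5  2.6 12.1] y [-45.7 -39.3 -14.3] z 59.2
```

Request:
{"api": "carry_out", "payload": {
  "commands": [
    {"dp": [-0.46, 0.96, 0.2], "roll": 0.03},
    {"dp": [-0.46, 0.96, 0.2], "roll": 0.03},
    {"dp": [-0.46, 0.96, 0.2], "roll": 0.03},
    {"dp": [-0.46, 0.96, 0.2], "roll": 0.03},
    {"dp": [-0.46, 0.96, 0.2], "roll": 0.03}
  ],
  "hand": 1
}}

```text
t: 17.55
tool_pos: [503.4, 141.1, 211.1]
ee_rot: [-2.404, 2.0, 0.004]
contact_force: [-0.2, -0.6, -0.7]
width: 85.6
grasp_force: 0.0
```

Request:
{"api": "carry_out", "payload": {
  "commands": [
    {"dp": [-0.46, 0.96, 0], "roll": 0.03},
    {"dp": [-0.46, 0.96, 0], "roll": 0.03},
    {"dp": [-0.46, 0.96, 0], "roll": 0.03},
    {"dp": [-0.46, 0.96, 0], "roll": 0.03},
    {"dp": [-0.46, 0.96, 0], "roll": 0.03}
  ]
}}

```text
t: 18.18
tool_pos: [457.1, 236.9, 210.9]
ee_rot: [-2.43, 1.969, 0.004]
contact_force: [-0.0, -0.1, 0.3]
width: 85.5
grasp_force: 0.0
```

Request:
{"api": "carry_out", "payload": {
  "commands": [
    {"dp": [-0.46, 0.96, 0], "roll": 0.03},
    {"dp": [-0.46, 0.96, 0], "roll": 0.03},
    {"dp": [-0.46, 0.96, 0], "roll": 0.03},
    {"dp": [-0.46, 0.96, 0], "roll": 0.03},
    {"dp": [-0.46, 0.96, 0], "roll": 0.03}
  ]
}}

```text
t: 18.8
tool_pos: [410.9, 332.7, 210.9]
ee_rot: [-2.456, 1.937, 0.004]
contact_force: [0.2, 0.3, -0.0]
width: 85.4
grasp_force: 0.0
```

```bash
cat >> look.py <<'E'
def scoop(c=(469.5,367),yaw=14.1,n="wrist",zs=range(6,112,8),d=None):
    d=d or optics.snapshot(n); P=cloud(d).reshape(-1,3)
    t=np.radians(yaw); ex=np.array([np.cos(t),np.sin(t)]); ey=np.array([-ex[1],ex[0]])
    l=np.c_[(P[:,:2]-c)@ex,(P[:,:2]-c)@ey,P[:,2]]; l=l[(abs(l[:,0])<100)&(abs(l[:,1])<45)&(l[:,2]>6)]
    for z in zs:
        k=l[(l[:,2]>=z)&(l[:,2]<z+8)]
        if len(k)>4: print(n,z,len(k),"x",np.percentile(k[:,0],[2,50,98]).round(1),"y",np.percentile(k[:,1],[2,50,98]).round(1))
    q=l[(l[:,2]>20)&(l[:,2]<112)]; print(n,"rect",cv2.minAreaRect(q[:,:2].astype(np.float32)))
E
python3 -c "
from look import *
st(); scoop()"
```

```text
t 18.80 q [ 0.56  0.29 -0.16  1.11  0.01 -1.25] p [410.9 332.7 210.9] r 528.7 az 39.0 yaz -166.5 tilt 0.8 az 62.1 F [ 0.2  0.3 -0. ] w 85.4 g 0.0
wrist 6 795 x [-35.   35.6  44.2] y [-25.8   4.6  24.7]
wrist 14 1616 x [-27.1  15.5  52.8] y [-25.8   4.2  24.7]
wrist 22 2013 x [-26.8  18.3  62.3] y [-25.8   5.7  24.6]
wrist 30 1241 x [-35.8  62.6  72.4] y [-26.    5.8  24.8]
wrist 38 1386 x [-40.1  39.5  78.3] y [-25.9   4.5  26.1]
wrist 46 1770 x [-44.8  -7.5  68.1] y [-25.9  -1.   28. ]
wrist 54 386 x [-53.1 -45.6  65.2] y [-26.   -2.   27.8]
wrist 62 223 x [-58.7 -52.3 -49.7] y [-15.6  -0.9  17. ]
wrist 70 253 x [-64.4 -57.  -54.3] y [-15.7  -2.4  16.9]
wrist 78 273 x [-69.  -61.8 -58.9] y [-15.6  -1.   17.3]
wrist 86 296 x [-73.3 -66.5 -63.6] y [-15.7  -2.1  17. ]
wrist 94 452 x [-80.9 -72.2 -68.6] y [-15.5  -0.1  17.2]
wrist 102 372 x [-79.7 -75.7 -72.9] y [-15.    0.1  17.1]
wrist rect ((-0.7041473388671875, 1.3570365905761719), (54.853843688964844, 160.6591339111328), 89.73092651367188)
```

Request:
{"api": "carry_out", "payload": {
  "commands": [
    {"dp": [-0.36, 0.93, -0.3], "roll": 0.05},
    {"dp": [0, 0, -1], "roll": 0},
    {"dp": [0, 0, -1], "roll": 0},
    {"dp": [0, 0, -1], "roll": 0},
    {"dp": [0, 0, -1], "roll": 0}
  ]
}}

```text
t: 19.48
tool_pos: [404.6, 350.4, 123.9]
ee_rot: [-2.463, 1.927, 0.004]
contact_force: [-0.4, -1.1, -0.2]
width: 85.4
grasp_force: 0.0
```

Request:
{"api": "carry_out", "payload": {
  "commands": [
    {"dp": [0, 0, -1], "roll": 0},
    {"dp": [0, 0, -0.6], "roll": 0},
    {"dp": [0, 0, 0], "roll": 0}
  ]
}}

```text
t: 19.85
tool_pos: [404.3, 349.7, 92.0]
ee_rot: [-2.464, 1.929, 0.005]
contact_force: [-0.1, 1.3, 1.2]
width: 85.2
grasp_force: 0.0
```

Request:
{"api": "carry_out", "payload": {
  "commands": [
    {"dp": [0, 0, 0], "roll": 0},
    {"dp": [0, 0, 0], "roll": 0},
    {"dp": [0, 0, 0], "roll": 0}
  ],
  "hand": 0
}}

```text
t: 20.23
tool_pos: [405.8, 350.2, 93.6]
ee_rot: [-2.461, 1.927, 0.003]
contact_force: [-0.2, 0.1, -0.4]
width: 32.3
grasp_force: 0.0
```

```bash
python3 -c "
from look import *
st(); scoop(n='scene')"
```

```text
t 20.23 q [ 0.59  0.4  -0.34  0.83  0.01 -1.22] p [405.8 350.2  93.6] r 536.0 az 40.8 yaz -166.1 tilt 0.9 az 59.2 F [-0.2  0.1 -0.4] w 32.3 g 0.0
scene 6 175 x [-58.5  23.4  62.9] y [-26.8  -4.2  33. ]
scene 14 248 x [-33.6   7.2  50. ] y [-26.7  -2.5  16.9]
scene 22 312 x [-33.4   2.1  59.2] y [-26.4  -5.9  17.3]
scene 30 98 x [-33.5  60.6  76.4] y [-26.7  -4.9  19. ]
scene 38 160 x [-41.5  70.4  78.1] y [-29.7  -7.4  23.1]
scene 46 245 x [-46.7 -30.9  69.7] y [-30.4  -2.9  23.1]
scene 54 99 x [-51.3 -45.5  65.5] y [-30.   -1.8  23. ]
scene 62 21 x [-55.1 -52.8  17.4] y [-26.    8.7  13.1]
scene 70 16 x [-60.7 -56.7 -40.3] y [-13.2   9.1  13.2]
scene 78 27 x [-63.2 -43.1 -36. ] y [-13.8   3.5  13.1]
scene 86 25 x [-69.5 -63.1 -35.3] y [-9.1  7.4 13.3]
scene 94 7 x [-74.3 -68.3 -38. ] y [-9.2 11.9 13.5]
scene rect ((-3.7772293090820312, -3.6420440673828125), (54.07011032104492, 167.0437469482422), 89.93978881835938)
```

Still closing; let it finish, then lift with a gentle forward arc.

Request:
{"api": "carry_out", "payload": {
  "commands": [
    {"dp": [0, 0, 0], "roll": 0},
    {"dp": [0, 0, 0], "roll": 0}
  ]
}}

```text
t: 20.52
tool_pos: [407.0, 350.9, 96.7]
ee_rot: [-2.459, 1.924, -0.0]
contact_force: [-7.8, -4.5, 21.6]
width: 22.0
grasp_force: 55.6
```

Request:
{"api": "carry_out", "payload": {
  "commands": [
    {"dp": [0.3, 0.07, 0.4], "roll": 0},
    {"dp": [0.3, 0.07, 0.4], "roll": 0},
    {"dp": [0.3, 0.07, 0.4], "roll": 0},
    {"dp": [0.3, 0.07, 0.4], "roll": 0}
  ]
}}

```text
t: 21.02
tool_pos: [436.3, 358.5, 129.9]
ee_rot: [-2.45, 1.92, -0.009]
contact_force: [7.6, 1.0, 8.6]
width: 9.4
grasp_force: 57.9
```

```bash
python3 - <<'E'
from look import *
st(); d=optics.snapshot("scene"); u,v=pix(d,[440,360,60]).astype(int)
cv2.imwrite("pics/s1.png",cv2.resize(d["color"][v-50:v+60,u-65:u+65,::-1],None,fx=5,fy=5,interpolation=cv2.INTER_CUBIC))
E
```

```text
t 21.02 q [ 0.57  0.4  -0.22  0.92  0.   -1.24] p [436.3 358.5 129.9] r 564.7 az 39.4 yaz -166.2 tilt 1.7 az 40.6 F [7.6 1.  8.6] w 9.4 g 57.9
```

View pics/s1.png

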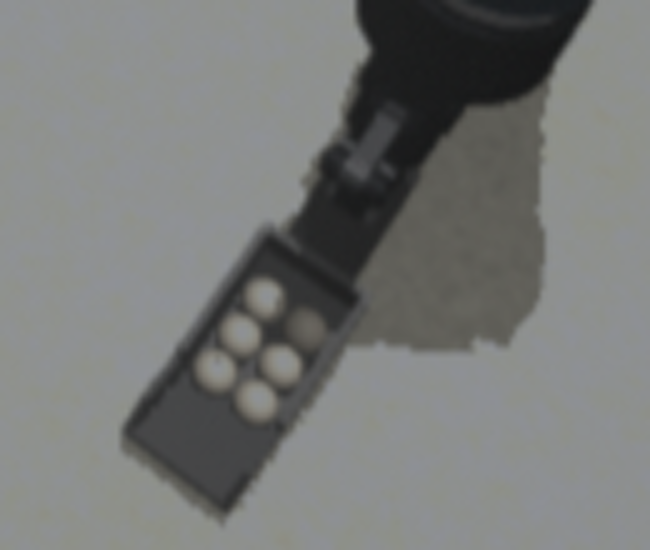

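All six balls are in the pan ((215..325, 290..405) in the crop), and the scoop has turned to the vertical pads. Lift it and head for the outer boundary, rolling so the lip faces the robot.

Request:
{"api": "carry_out", "payload": {
  "commands": [
    {"dp": [0.2, 0.1, 0.5], "roll": 0},
    {"dp": [0.2, 0.1, 0.8], "roll": 0},
    {"dp": [0.5, 0.4, 0.8], "roll": -0.3},
    {"dp": [0.6, 0.6, 0.8], "roll": -0.6},
    {"dp": [0.6, 0.6, 0.8], "roll": -0.8}
  ]
}}

```text
t: 21.7
tool_pos: [470.6, 391.2, 198.5]
ee_rot: [-2.147, 2.277, 0.002]
contact_force: [0.1, 0.1, -2.9]
width: 7.2
grasp_force: 59.0
```

```bash
cat >> look.py <<'E'
def pitch(n="scene",save=None,off=(0,0,-70),yawoff=0):
    s,R=st(); p=s['tool_pos']; d=optics.snapshot(n); P=cloud(d).reshape(-1,3); C=d["color"].reshape(-1,3).astype(int)
    t=R[:,1][:2]/np.hypot(*R[:2,1]); ex=-t; ey=np.array([-ex[1],ex[0]])  # scoop x = -tool y
    l=np.c_[(P[:,:2]-p[:2])@ex,(P[:,:2]-p[:2])@ey,P[:,2]-p[2]]
    b=(C.min(1)>105)&(l[:,0]>0)&(l[:,0]<130)&(abs(l[:,1])<26)&(l[:,2]<-20)&(l[:,2]>-130)&(P[:,2]>35)
    m=(l[:,0]>-30)&(l[:,0]<130)&(abs(l[:,1])<30)&(l[:,2]<-30)&(l[:,2]>-150)&(P[:,2]>12)
    q=l[m]; 
    for x in range(-30,130,10):
        k=q[(q[:,0]>=x)&(q[:,0]<x+10)]
        if len(k)>4: print(x,len(k),"z",np.percentile(k[:,2],[3,50,97]).round(1),"y",np.percentile(k[:,1],[3,97]).round(1))
    print("ballpix",b.sum(), l[b].mean(0).round(1) if b.any() else "")
    if save:
        u,v=pix(d,p+np.array(off)).astype(int); u0=max(u-65,0); v0=max(v-50,0); cv2.imwrite(f"pics/{save}.png",cv2.resize(d["color"][v0:v0+110,u0:u0+130,::-1],None,fx=5,fy=5,interpolation=cv2.INTER_CUBIC))
E
python3 -c "
from look import *
pitch()"
```

```text
t 21.70 q [ 0.59  0.46  0.06  1.16  0.   -0.92] p [470.6 391.2 198.5] r 611.9 az 39.7 yaz 176.6 tilt 0.7 az 48.5 F [ 0.1  0.1 -2.9] w 7.2 g 59.0
-10 85 z [-104.9 -100.4  -74.6] y [-25.7  23.8]
0 277 z [-107.1  -60.2  -34.2] y [-25.9  23.9]
10 179 z [-112.6  -82.   -56.2] y [-26.8  24.2]
20 200 z [-117.6  -95.9  -62.4] y [-27.8  24.1]
30 169 z [-125.6 -102.3  -67.1] y [-27.6  24.2]
40 170 z [-127.5 -106.6  -73. ] y [-28.3  24.2]
50 178 z [-129.9 -111.3  -78.3] y [-27.9  24.1]
60 192 z [-129.4 -120.3  -84.8] y [-28.1  24. ]
70 126 z [-127.6 -124.5  -89.5] y [-27.9  24. ]
80 121 z [-125.6 -122.7  -97.9] y [-27.7  24. ]
90 132 z [-123.7 -120.6  -96.1] y [-27.2  24.1]
100 126 z [-123.5 -119.3  -96.9] y [-29.3  23.8]
ballpix 158 [  44.4   -3.  -105. ]
```

Request:
{"api": "carry_out", "payload": {
  "commands": [
    {"dp": [0.6, 0.55, 0.3], "roll": -1},
    {"dp": [0.6, 0.55, 0.3], "roll": -1},
    {"dp": [0.6, 0.55, 0.3], "roll": -1},
    {"dp": [0.6, 0.55, 0.3], "roll": -1},
    {"dp": [0.6, 0.55, 0.3], "roll": -1}
  ]
}}

```text
t: 22.38
tool_pos: [530.7, 446.2, 227.7]
ee_rot: [-0.985, 2.973, -0.01]
contact_force: [-0.1, 0.4, -3.3]
width: 7.1
grasp_force: 59.0
```

Request:
{"api": "carry_out", "payload": {
  "commands": [
    {"dp": [0.6, 0.55, 0.3], "roll": -1},
    {"dp": [0.6, 0.55, 0.3], "roll": -1},
    {"dp": [0.6, 0.55, 0.3], "roll": -1},
    {"dp": [0.6, 0.55, 0.3], "roll": -1},
    {"dp": [0.5, 0.4, 0.3], "roll": -1}
  ]
}}

```text
t: 23.0
tool_pos: [589.0, 498.5, 257.7]
ee_rot: [0.363, 3.113, -0.02]
contact_force: [0.8, -0.1, -1.5]
width: 6.8
grasp_force: 59.0
```

Request:
{"api": "carry_out", "payload": {
  "commands": [
    {"dp": [0, 0, 0], "roll": -1},
    {"dp": [0, 0, 0], "roll": -1},
    {"dp": [0, 0, 0], "roll": -1},
    {"dp": [0, 0, 0], "roll": -0.7}
  ]
}}

```text
t: 23.5
tool_pos: [588.8, 498.2, 257.3]
ee_rot: [1.332, 2.841, -0.026]
contact_force: [0.1, -0.2, -2.7]
width: 6.7
grasp_force: 59.0
```

```bash
python3 -c "
from look import *
pitch('top')"
```

```text
t 23.50 q [ 0.62  0.96  1.14  1.76 -0.01  1.5 ] p [588.8 498.2 257.3] r 771.3 az 40.2 yaz 39.8 tilt 1.0 az -102.5 F [ 0.1 -0.2 -2.7] w 6.7 g 59.0
-10 36 z [-110.2 -103.6  -46.7] y [-23.1  25.2]
0 182 z [-111.6  -71.   -36.9] y [-23.9  25.9]
10 100 z [-112.1  -72.2  -56.1] y [-25.7  26.2]
20 117 z [-121.4  -96.9  -62.3] y [-26.2  26.1]
30 101 z [-123.6 -101.6  -70. ] y [-27.   25.8]
40 125 z [-132.2 -108.4  -74.9] y [-25.4  26. ]
50 78 z [-129.7 -111.1  -79.2] y [-27.  26.]
60 125 z [-130.7 -112.7  -83.2] y [-25.9  26. ]
70 86 z [-129.  -124.3  -90.1] y [-26.8  26.1]
80 85 z [-127.9 -122.6  -97.8] y [-26.9  25.9]
90 81 z [-126.3 -121.1  -97.4] y [-26.4  25.8]
100 75 z [-124.8 -119.4  -96.9] y [-27.8  25.8]
ballpix 0
```

Request:
{"api": "carry_out", "payload": {
  "commands": [
    {"dp": [0.72, 0.61, 0.6], "roll": 0},
    {"dp": [0.72, 0.61, 0.6], "roll": 0},
    {"dp": [0.72, 0.61, 0.6], "roll": 0},
    {"dp": [0.72, 0.61, 0.6], "roll": 0},
    {"dp": [0.72, 0.61, 0.6], "roll": 0}
  ]
}}

```text
t: 24.18
tool_pos: [610.3, 515.8, 281.7]
ee_rot: [1.311, 2.807, 0.095]
contact_force: [0.7, 0.7, -2.2]
width: 7.3
grasp_force: 59.0
```

Request:
{"api": "carry_out", "payload": {
  "commands": [
    {"dp": [0.72, 0.61, 0.6], "roll": 0},
    {"dp": [0.72, 0.61, 0.6], "roll": 0}
  ]
}}

```text
t: 24.42
tool_pos: [618.3, 522.5, 289.5]
ee_rot: [1.304, 2.792, 0.141]
contact_force: [-0.0, 0.5, -2.0]
width: 7.2
grasp_force: 59.0
```

```bash
python3 -c "
from look import *
pitch('top')"
```

```text
t 24.43 q [ 0.63  0.96  1.22  1.72 -0.01  1.5 ] p [618.3 522.5 289.5] r 809.5 az 40.2 yaz 40.0 tilt 6.2 az 33.0 F [-0.   0.5 -2. ] w 7.2 g 59.0
-20 33 z [-110.  -103.3  -81.5] y [-22.5  26.1]
-10 159 z [-114.3 -100.3  -42.9] y [-24.3  26.3]
0 134 z [-117.8  -86.9  -39.3] y [-24.7  26.2]
10 113 z [-126.1 -102.9  -64. ] y [-27.3  26.1]
20 116 z [-129.6 -107.9  -69.3] y [-26.2  26.4]
30 130 z [-138.1 -114.6  -78.5] y [-25.2  26.3]
40 80 z [-134.4 -116.   -84.7] y [-26.6  26.3]
50 141 z [-136.3 -118.5  -92.5] y [-27.2  26.1]
60 92 z [-137.7 -131.6 -109.9] y [-25.4  26.2]
70 88 z [-137.4 -132.4 -106.3] y [-24.9  26. ]
80 94 z [-135.4 -131.3 -106.8] y [-27.4  26. ]
90 24 z [-137.3 -131.3 -116.5] y [-25.8  25.4]
ballpix 0
```

Request:
{"api": "carry_out", "payload": {
  "commands": [
    {"dp": [0.72, 0.61, 0.6], "roll": 0},
    {"dp": [0.1, -0.4, 0], "roll": -0.1},
    {"dp": [0.2, -0.8, 0], "roll": -0.13},
    {"dp": [0.2, -0.93, 0], "roll": -0.13},
    {"dp": [0.2, -0.93, 0], "roll": -0.13}
  ]
}}

```text
t: 25.1
tool_pos: [636.2, 464.0, 293.1]
ee_rot: [1.417, 2.722, 0.158]
contact_force: [0.5, 0.5, -1.3]
width: 7.3
grasp_force: 59.0
```

Request:
{"api": "carry_out", "payload": {
  "commands": [
    {"dp": [0.2, -0.93, 0], "roll": -0.13},
    {"dp": [0.2, -0.93, 0], "roll": -0.13},
    {"dp": [0.2, -0.93, 0], "roll": -0.13},
    {"dp": [0.2, -0.93, 0], "roll": -0.13},
    {"dp": [0.2, -0.93, 0], "roll": -0.13}
  ]
}}

```text
t: 25.72
tool_pos: [656.3, 370.8, 293.1]
ee_rot: [1.567, 2.632, 0.152]
contact_force: [-0.9, -0.3, -2.8]
width: 7.2
grasp_force: 59.0
```

Request:
{"api": "carry_out", "payload": {
  "commands": [
    {"dp": [0.2, -0.93, 0], "roll": -0.13},
    {"dp": [0.2, -0.93, 0], "roll": -0.13},
    {"dp": [0.2, -0.93, 0], "roll": -0.13},
    {"dp": [0.2, -0.93, 0], "roll": -0.13},
    {"dp": [0.2, -0.93, 0], "roll": -0.13}
  ]
}}

```text
t: 26.35
tool_pos: [676.4, 277.2, 293.1]
ee_rot: [1.711, 2.535, 0.144]
contact_force: [-0.3, -0.3, -1.8]
width: 7.3
grasp_force: 59.0
```

Request:
{"api": "carry_out", "payload": {
  "commands": [
    {"dp": [0.2, -0.93, 0], "roll": -0.13},
    {"dp": [0.2, -0.93, 0], "roll": -0.13},
    {"dp": [0.2, -0.93, 0], "roll": -0.13},
    {"dp": [0.2, -0.93, 0], "roll": -0.13},
    {"dp": [0.1, -0.7, 0], "roll": -0.13}
  ]
}}

```text
t: 26.98
tool_pos: [694.5, 188.7, 293.0]
ee_rot: [1.85, 2.429, 0.137]
contact_force: [0.2, 0.3, -2.8]
width: 7.2
grasp_force: 59.0
```

```bash
python3 -c "
from look import *
pitch('scene')
pitch('top')"
```

```text
t 26.98 q [ 0.18  0.59  0.5   1.36 -0.    1.48] p [694.5 188.7 293. ] r 719.6 az 15.2 yaz 15.5 tilt 7.1 az 9.2 F [ 0.2  0.3 -2.8] w 7.2 g 59.0
-30 103 z [-98.5 -94.8 -89.3] y [-23.8  26.7]
-20 302 z [-94.7 -81.9 -52.4] y [-23.7  27. ]
-10 223 z [-103.5  -54.8  -33.3] y [-24.1  27.9]
0 78 z [-114.9  -69.2  -57.7] y [-24.6 -10.7]
10 51 z [-125.3  -90.8  -63.1] y [-24.6 -20.3]
20 48 z [-130.9  -98.3  -72.2] y [-24.2 -21.6]
30 56 z [-136.8 -112.   -79.6] y [-24.4  12. ]
40 73 z [-133.8 -117.9  -88.6] y [-24.3  16. ]
50 101 z [-135.2 -117.3  -94.5] y [-24.   26.4]
60 64 z [-133.9 -118.3 -107.6] y [-24.2  28.3]
70 104 z [-135.1 -131.2 -107.7] y [-23.6  27.7]
80 105 z [-134.7 -131.7 -107.7] y [-23.9  27.8]
ballpix 5 [  77.   -14.  -111.6]
t 27.02 q [ 0.18  0.59  0.5   1.36 -0.    1.48] p [694.8 186.9 293.1] r 719.5 az 15.1 yaz 15.3 tilt 7.1 az 8.3 F [ 0.3 -1.4 -2.5] w 6.9 g 59.0
-30 7 z [-104.9  -95.5  -93.9] y [14.7 25.8]
-20 13 z [-103.3  -88.7  -76.6] y [16.5 26.1]
-10 81 z [-115.7 -104.2  -35.9] y [-6.  26.2]
0 76 z [-121.6 -112.6  -59.2] y [-7.4 26.2]
10 59 z [-130.2 -109.   -62.5] y [-24.1  26.4]
20 104 z [-133.4 -109.1  -72.9] y [-24.1  26.1]
30 98 z [-138.1 -118.4  -81.5] y [-26.   26.5]
40 80 z [-137.6 -121.4  -86.2] y [-25.6  26.2]
50 95 z [-136.7 -117.8  -94.7] y [-26.4  26.1]
60 95 z [-138.2 -128.6 -110.3] y [-25.   26.1]
70 83 z [-138.5 -133.5 -109.5] y [-25.4  26.1]
80 87 z [-138.1 -132.6 -108.6] y [-26.8  26. ]
ballpix 0
```

Request:
{"api": "carry_out", "payload": {
  "commands": [
    {"dp": [0.16, -0.9, 0], "roll": -0.1},
    {"dp": [0.16, -0.9, 0], "roll": -0.1},
    {"dp": [0.16, -0.9, 0], "roll": -0.1},
    {"dp": [0.16, -0.9, 0], "roll": -0.1},
    {"dp": [0.16, -0.9, 0], "roll": -0.1}
  ]
}}

```text
t: 27.7
tool_pos: [710.4, 98.6, 293.1]
ee_rot: [1.951, 2.344, 0.131]
contact_force: [-0.4, 0.1, -1.1]
width: 7.0
grasp_force: 59.0
```

Request:
{"api": "carry_out", "payload": {
  "commands": [
    {"dp": [0.16, -0.8, -0.4], "roll": -0.1},
    {"dp": [0.1, -0.45, -0.8], "roll": -0.04},
    {"dp": [0, 0, -1], "roll": 0},
    {"dp": [0, 0, -1], "roll": 0},
    {"dp": [0, 0, -0.6], "roll": 0}
  ]
}}

```text
t: 28.32
tool_pos: [714.6, 74.5, 215.0]
ee_rot: [1.98, 2.322, 0.127]
contact_force: [-1.1, -0.6, -2.8]
width: 7.0
grasp_force: 59.0
```

```bash
python3 -c "
from look import *
pitch('scene',save='p1')"
```

```text
t 28.32 q [0.01 0.59 0.3  1.16 0.   1.43] p [714.6  74.5 215. ] r 718.5 az 6.0 yaz 9.1 tilt 6.9 az 2.9 F [-1.1 -0.6 -2.8] w 7.0 g 59.0
-30 67 z [-98.5 -94.3 -89.7] y [-23.7  26.7]
-20 209 z [-95.  -82.  -51.1] y [-23.9  27.7]
-10 155 z [-107.8  -63.4  -31.9] y [-24.3  26.5]
0 76 z [-116.1  -71.   -57.7] y [-24.6  -7.8]
10 56 z [-124.7  -94.   -63.7] y [-24.9 -21.1]
20 59 z [-131.5  -97.7  -73.2] y [-25.   25.1]
30 100 z [-133.2 -108.   -80.1] y [-24.5  27.6]
40 101 z [-133.9 -116.2  -86.6] y [-24.4  28.3]
50 99 z [-135.1 -114.1  -93.6] y [-24.8  27.4]
60 54 z [-133.7 -117.4 -106.9] y [-24.1  28.8]
70 91 z [-135.6 -130.9 -106.6] y [-24.6  27.2]
80 87 z [-134.4 -130.6 -107.7] y [-24.1  28.1]
ballpix 0
```

View pics/p1.png

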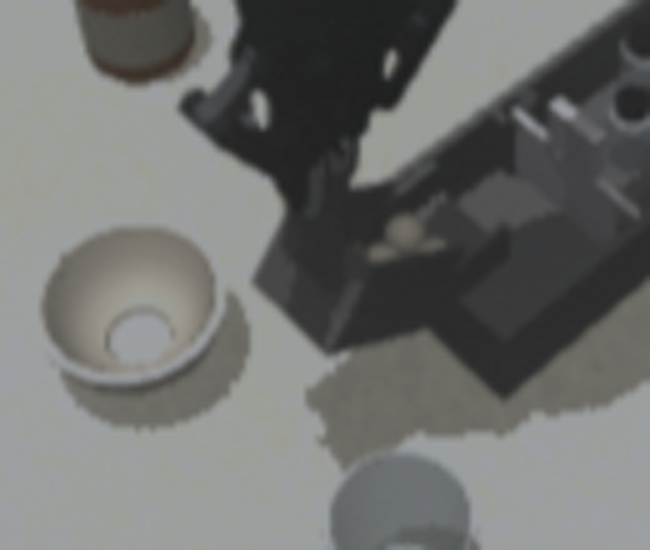

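Balls are still in the scoop ((405,235) in the crop), with the lip over the empty pocket and the divider in its slots. Go slightly lower, then pour with a forward-and-back jerk.

Request:
{"api": "carry_out", "payload": {
  "commands": [
    {"dp": [0, 0, -0.5], "roll": 0},
    {"dp": [-1, -0.16, 0], "roll": 0},
    {"dp": [-1, -0.16, 0], "roll": 0},
    {"dp": [1, 0.16, 0], "roll": 0},
    {"dp": [1, 0.16, 0], "roll": 0}
  ]
}}

```text
t: 29.0
tool_pos: [715.7, 75.1, 207.9]
ee_rot: [1.977, 2.32, 0.131]
contact_force: [1.0, 0.1, -1.9]
width: 7.1
grasp_force: 59.0
```

```bash
cat >> look.py <<'E'
def balls(save=None):
    s,R=st(); t=np.radians(8.85); ex=np.array([np.cos(t),np.sin(t)]); ey=np.array([-ex[1],ex[0]]); o=np.array([600.7,53.4])
    for n in("scene","top"):
        d=optics.snapshot(n); P=cloud(d); hs=cv2.cvtColor(d["color"],cv2.COLOR_RGB2HSV)
        l=np.stack([(P[...,:2]-o)@ex,(P[...,:2]-o)@ey,P[...,2]],-1)
        k=(abs(l[...,0])<47)&(abs(l[...,1])<49)&(l[...,2]>12)&(l[...,2]<56)
        print(n,"pocket raised pts",k.sum(),"z",np.percentile(l[k][:,2],[10,50,95]).round(0) if k.any() else "")
        r=l[k]
        h,_,_=np.histogram2d(r[:,0],r[:,1],bins=[np.arange(-48,49,12),np.arange(-48,49,12)]); print(h.astype(int).tolist())
        if save and n=="scene":
            u,v=pix(d,[640,60,60]).astype(int); cv2.imwrite(f"pics/{save}.png",cv2.resize(d["color"][v-55:v+55,u-65:u+65,::-1],None,fx=5,fy=5,interpolation=cv2.INTER_CUBIC))
E
python3 -c "
from look import *
balls('p2'); pitch('scene')"
```

```text
t 29.00 q [0.01 0.59 0.28 1.14 0.   1.43] p [715.7  75.1 207.9] r 719.6 az 6.0 yaz 9.2 tilt 7.2 az 2.9 F [ 1.   0.1 -1.9] w 7.1 g 59.0
scene pocket raised pts 139 z [18. 34. 54.]
[[32, 20, 20, 18, 17, 15, 11, 1], [0, 1, 1, 0, 0, 0, 0, 0], [0, 0, 0, 0, 2, 0, 0, 0], [0, 0, 0, 0, 0, 0, 0, 0], [0, 0, 0, 0, 1, 0, 0, 0], [0, 0, 0, 0, 0, 0, 0, 0], [0, 0, 0, 0, 0, 0, 0, 0], [0, 0, 0, 0, 0, 0, 0, 0]]
top pocket raised pts 32 z [12. 15. 55.]
[[4, 0, 0, 0, 0, 0, 0, 3], [1, 0, 2, 0, 0, 0, 0, 0], [0, 0, 1, 2, 1, 1, 0, 0], [1, 0, 0, 0, 0, 0, 0, 0], [0, 1, 0, 0, 0, 0, 0, 0], [1, 0, 1, 0, 1, 0, 0, 0], [0, 0, 0, 1, 0, 0, 1, 0], [5, 3, 0, 0, 0, 0, 0, 0]]
t 29.10 q [0.01 0.59 0.29 1.14 0.   1.43] p [717.4  75.3 207.5] r 721.3 az 6.0 yaz 9.2 tilt 7.2 az 2.9 F [-0.  -0.8 -2.4] w 7.3 g 59.0
-30 84 z [-99.1 -93.2 -88.2] y [-23.5  27.5]
-20 213 z [-98.7 -80.6 -46.7] y [-24.   27.1]
-10 134 z [-106.   -66.   -30.8] y [-24.3  26. ]
0 78 z [-118.3  -73.5  -57.4] y [-24.6  -8.8]
10 54 z [-127.3  -96.   -65.2] y [-24.8 -21.6]
20 60 z [-130.9  -98.9  -73.2] y [-24.6  26.4]
30 98 z [-134.2 -110.2  -81.7] y [-24.3  27.6]
40 103 z [-135.7 -115.9  -88.4] y [-24.4  27.3]
50 88 z [-134.9 -115.9  -95.5] y [-23.9  28.3]
60 95 z [-148.1 -121.4 -109.5] y [-26.2  27.5]
70 84 z [-135.  -117.9 -108.5] y [-24.1  28. ]
80 63 z [-134.7 -128.1 -107.3] y [-24.1  28. ]
ballpix 0
```

Request:
{"api": "carry_out", "payload": {
  "commands": [
    {"dp": [-1, -0.16, 0], "roll": 0},
    {"dp": [-1, -0.16, 0], "roll": 0},
    {"dp": [-1, -0.16, 0], "roll": 0},
    {"dp": [1, 0.16, 0], "roll": 0},
    {"dp": [1, 0.16, 0], "roll": 0}
  ]
}}

```text
t: 29.78
tool_pos: [694.7, 71.8, 207.8]
ee_rot: [1.978, 2.32, 0.13]
contact_force: [0.3, -0.2, -1.8]
width: 7.4
grasp_force: 59.2
```

Request:
{"api": "carry_out", "payload": {
  "commands": [
    {"dp": [1, 0.16, 0], "roll": 0},
    {"dp": [0, 0, 0], "roll": 0}
  ]
}}

```text
t: 30.02
tool_pos: [716.0, 75.1, 207.3]
ee_rot: [1.977, 2.32, 0.13]
contact_force: [0.5, 0.7, -1.3]
width: 7.3
grasp_force: 59.2
```

```bash
python3 -c "
from look import *
balls('p2'); pitch('scene')"
```

```text
t 30.02 q [0.01 0.59 0.28 1.14 0.   1.43] p [716.   75.1 207.3] r 719.9 az 6.0 yaz 9.2 tilt 7.1 az 2.9 F [ 0.5  0.7 -1.3] w 7.3 g 59.2
scene pocket raised pts 229 z [16. 26. 52.]
[[32, 22, 18, 16, 18, 18, 12, 2], [0, 1, 4, 17, 0, 0, 0, 0], [0, 0, 8, 14, 1, 1, 0, 0], [1, 1, 0, 0, 2, 0, 0, 0], [0, 0, 0, 0, 0, 0, 0, 0], [0, 0, 0, 0, 6, 12, 0, 0], [0, 0, 0, 0, 8, 12, 0, 0], [0, 0, 0, 0, 0, 0, 0, 0]]
top pocket raised pts 132 z [13. 23. 47.]
[[4, 1, 0, 0, 0, 0, 0, 2], [0, 0, 5, 12, 1, 0, 1, 0], [1, 0, 1, 6, 0, 0, 1, 0], [0, 0, 0, 1, 1, 2, 0, 0], [0, 1, 1, 14, 5, 0, 0, 0], [2, 1, 2, 12, 15, 18, 0, 0], [0, 0, 0, 0, 4, 7, 1, 0], [3, 4, 1, 0, 0, 0, 0, 0]]
t 30.12 q [0.01 0.59 0.28 1.14 0.   1.43] p [714.8  75.  207.2] r 718.7 az 6.0 yaz 9.2 tilt 7.1 az 2.9 F [ 1.   0.5 -1.7] w 7.0 g 59.2
-30 75 z [-98.4 -93.6 -89.2] y [-22.4  27.1]
-20 209 z [-99.4 -80.7 -49.5] y [-24.1  26.1]
-10 139 z [-106.8  -63.3  -33.2] y [-24.4  27.1]
0 77 z [-118.2  -72.3  -57.5] y [-24.5  -6.7]
10 57 z [-124.7  -94.6  -64.4] y [-25.2 -21.7]
20 54 z [-131.6 -102.6  -71.7] y [-24.5  25.8]
30 99 z [-135.2 -108.1  -80.5] y [-24.4  28.2]
40 83 z [-135.7 -112.8  -88. ] y [-24.7  27.4]
50 94 z [-136.9 -120.7  -95.1] y [-24.3  28. ]
60 89 z [-147.8 -128.9 -108.1] y [-28.5  27.9]
70 90 z [-134.5 -130.3 -107.9] y [-24.   27.3]
80 80 z [-134.5 -130.4 -107.9] y [-24.1  27.4]
ballpix 0
```

View pics/p2.png

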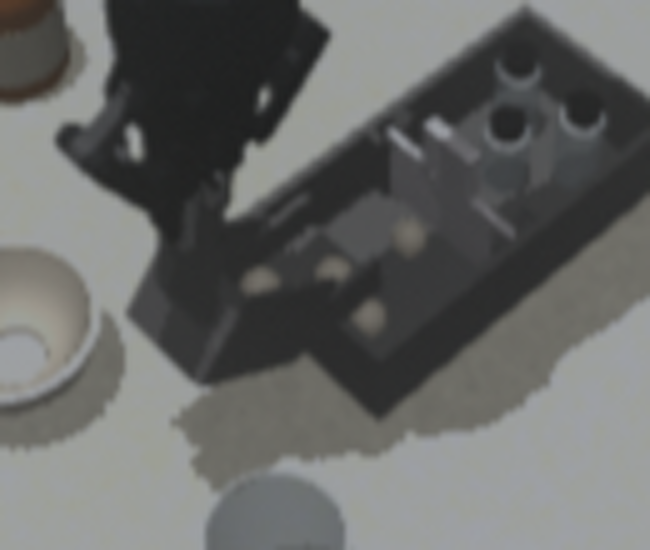

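It works: balls are in the pocket at (410,235) and (370,315), one at the lip (332,270), others still in the scoop (260,280). Repeat.

Request:
{"api": "carry_out", "payload": {
  "commands": [
    {"dp": [-1, -0.16, 0], "roll": 0},
    {"dp": [-1, -0.16, 0], "roll": 0},
    {"dp": [-1, -0.16, 0], "roll": 0},
    {"dp": [1, 0.16, 0], "roll": 0},
    {"dp": [1, 0.16, 0], "roll": 0}
  ]
}}

```text
t: 30.8
tool_pos: [694.3, 71.8, 207.6]
ee_rot: [1.978, 2.321, 0.129]
contact_force: [-0.8, -0.3, -1.6]
width: 7.2
grasp_force: 59.3
```

Request:
{"api": "carry_out", "payload": {
  "commands": [
    {"dp": [1, 0.16, 0], "roll": 0},
    {"dp": [-1, -0.16, 0], "roll": 0},
    {"dp": [-1, -0.16, 0], "roll": 0},
    {"dp": [-1, -0.16, 0], "roll": 0},
    {"dp": [1, 0.16, 0], "roll": 0}
  ]
}}

```text
t: 31.42
tool_pos: [670.5, 68.4, 206.3]
ee_rot: [1.981, 2.324, 0.124]
contact_force: [1.5, -0.3, -2.1]
width: 6.8
grasp_force: 59.5
```

Request:
{"api": "carry_out", "payload": {
  "commands": [
    {"dp": [1, 0.16, 0], "roll": 0},
    {"dp": [1, 0.16, 0], "roll": 0},
    {"dp": [0, 0, 0], "roll": 0},
    {"dp": [0, 0, 0], "roll": 0}
  ]
}}

```text
t: 31.92
tool_pos: [714.4, 75.0, 207.1]
ee_rot: [1.978, 2.321, 0.129]
contact_force: [-0.5, 0.2, -1.0]
width: 6.8
grasp_force: 59.4
```

```bash
python3 -c "
from look import *
balls('p3'); pitch('scene')"
```

```text
t 31.93 q [0.01 0.59 0.28 1.14 0.   1.43] p [714.4  75.  207.1] r 718.3 az 6.0 yaz 9.2 tilt 7.0 az 2.9 F [-0.5  0.2 -1. ] w 6.8 g 59.4
scene pocket raised pts 271 z [17. 26. 52.]
[[32, 20, 19, 19, 17, 15, 11, 3], [0, 0, 6, 17, 2, 0, 0, 0], [0, 0, 6, 14, 0, 0, 0, 0], [0, 0, 0, 1, 5, 13, 0, 0], [0, 0, 0, 0, 11, 17, 0, 0], [0, 0, 0, 0, 4, 14, 0, 0], [0, 0, 0, 0, 8, 13, 0, 0], [0, 0, 0, 0, 0, 0, 0, 0]]
top pocket raised pts 171 z [13. 23. 44.]
[[6, 0, 0, 0, 0, 0, 0, 2], [0, 1, 5, 14, 0, 0, 0, 1], [0, 0, 2, 6, 0, 0, 0, 0], [1, 1, 1, 0, 7, 16, 1, 1], [0, 0, 1, 14, 8, 9, 2, 1], [1, 1, 2, 12, 16, 14, 1, 0], [1, 1, 0, 1, 4, 7, 0, 0], [0, 6, 3, 0, 0, 0, 0, 0]]
t 32.02 q [0.01 0.59 0.28 1.14 0.   1.43] p [714.5  75.  207.3] r 718.4 az 6.0 yaz 9.2 tilt 7.1 az 2.9 F [ 0.8  0.5 -0.7] w 7.2 g 59.5
-30 77 z [-98.6 -94.5 -88.7] y [-23.   26.5]
-20 214 z [-98.4 -81.3 -49.6] y [-24.2  27.1]
-10 139 z [-104.9  -63.4  -32.2] y [-24.5  25. ]
0 76 z [-120.   -72.6  -57.7] y [-24.4  -6.7]
10 53 z [-124.6  -93.3  -66.1] y [-24.7 -21.4]
20 56 z [-133.3  -99.4  -73.3] y [-25.1  -9.6]
30 95 z [-135.3 -108.8  -80.4] y [-24.4  27.8]
40 85 z [-135.6 -112.9  -88.2] y [-24.4  27.7]
50 93 z [-136.4 -122.6  -94.1] y [-24.6  28.1]
60 89 z [-147.2 -132.  -108.8] y [-27.1  28.2]
70 93 z [-134.3 -131.1 -108.2] y [-24.3  28.7]
80 81 z [-134.8 -131.2 -107.4] y [-24.1  27.8]
ballpix 0
```

Request:
{"api": "carry_out", "payload": {
  "commands": [
    {"dp": [-1, -0.16, 0], "roll": 0},
    {"dp": [-1, -0.16, 0], "roll": 0},
    {"dp": [-1, -0.16, 0], "roll": 0},
    {"dp": [1, 0.16, 0], "roll": 0},
    {"dp": [1, 0.16, 0], "roll": 0}
  ]
}}

```text
t: 32.7
tool_pos: [694.7, 71.8, 207.5]
ee_rot: [1.978, 2.321, 0.129]
contact_force: [0.8, -0.2, -1.8]
width: 7.3
grasp_force: 59.4
```

Request:
{"api": "carry_out", "payload": {
  "commands": [
    {"dp": [1, 0.16, 0], "roll": 0},
    {"dp": [0, 0, 0], "roll": 0},
    {"dp": [-1, -0.16, 0], "roll": 0},
    {"dp": [-1, -0.16, 0], "roll": 0},
    {"dp": [-1, -0.16, 0], "roll": 0}
  ]
}}

```text
t: 33.33
tool_pos: [653.6, 65.3, 207.2]
ee_rot: [1.978, 2.321, 0.129]
contact_force: [-0.2, -0.1, -1.1]
width: 7.1
grasp_force: 59.4
```

Request:
{"api": "carry_out", "payload": {
  "commands": [
    {"dp": [1, 0.16, 0], "roll": 0},
    {"dp": [1, 0.16, 0], "roll": 0},
    {"dp": [1, 0.16, 0], "roll": 0},
    {"dp": [0, 0, 0], "roll": 0},
    {"dp": [0, 0, 0], "roll": 0}
  ]
}}

```text
t: 33.95
tool_pos: [714.2, 74.9, 207.1]
ee_rot: [1.978, 2.321, 0.128]
contact_force: [-0.2, 0.3, -1.4]
width: 7.1
grasp_force: 59.4
```

```bash
python3 -c "
from look import *
balls('p3'); pitch('scene')"
```

```text
t 33.95 q [0.01 0.59 0.28 1.14 0.   1.43] p [714.2  74.9 207.1] r 718.2 az 6.0 yaz 9.2 tilt 7.0 az 2.9 F [-0.2  0.3 -1.4] w 7.1 g 59.4
scene pocket raised pts 262 z [18. 26. 52.]
[[32, 18, 21, 13, 16, 18, 8, 3], [0, 0, 6, 18, 0, 0, 0, 0], [1, 0, 7, 13, 1, 0, 0, 0], [1, 0, 0, 0, 5, 13, 0, 0], [0, 0, 0, 0, 9, 19, 0, 0], [0, 0, 0, 0, 5, 13, 0, 0], [0, 0, 0, 0, 7, 12, 0, 0], [0, 0, 0, 0, 0, 0, 0, 0]]
top pocket raised pts 163 z [15. 23. 38.]
[[5, 0, 0, 0, 0, 0, 0, 2], [0, 1, 5, 14, 0, 0, 0, 1], [0, 0, 2, 6, 1, 1, 0, 1], [1, 0, 0, 0, 8, 16, 1, 1], [0, 1, 2, 13, 8, 7, 1, 0], [0, 0, 3, 11, 15, 17, 3, 0], [0, 1, 0, 0, 4, 6, 0, 0], [3, 2, 0, 0, 0, 0, 0, 0]]
t 34.05 q [0.01 0.59 0.28 1.14 0.   1.43] p [714.4  75.  207.2] r 718.3 az 6.0 yaz 9.2 tilt 7.0 az 2.9 F [-0.3  0.5 -1.3] w 7.2 g 59.4
-30 81 z [-98.9 -94.  -87.1] y [-23.   27.8]
-20 210 z [-97.2 -81.1 -48.6] y [-23.9  26.9]
-10 139 z [-104.4  -64.6  -33.5] y [-24.5  24.2]
0 76 z [-118.1  -72.7  -57.6] y [-24.7  -7. ]
10 57 z [-126.2  -94.1  -64.9] y [-24.5 -21.6]
20 54 z [-134.4 -100.4  -70.7] y [-24.8  -2.1]
30 99 z [-134.  -110.7  -79.8] y [-24.6  27.6]
40 79 z [-134.9 -109.3  -86.9] y [-24.6  27.8]
50 94 z [-138.  -121.6  -95.4] y [-24.5  27.8]
60 91 z [-147.5 -131.5 -108.1] y [-27.6  27.8]
70 89 z [-135.4 -131.4 -108.2] y [-24.4  28.3]
80 83 z [-134.9 -130.9 -107.8] y [-23.9  27.9]
ballpix 0
```

View pics/p3.png

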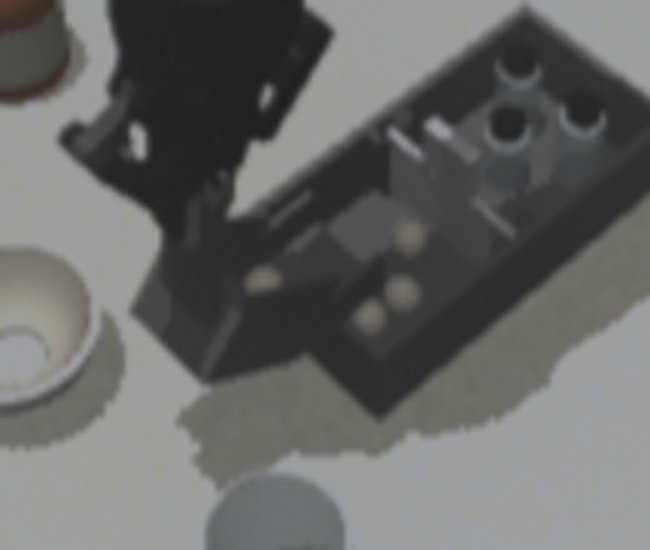

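Three or more balls lie in the pocket ((410,237), (402,293), (370,317)) and at least one is left in the scoop (263,280). A faster diagonal stroke should bring the rest.

Request:
{"api": "carry_out", "payload": {
  "commands": [
    {"dp": [-0.38, 0.77, 0], "roll": 0.9},
    {"dp": [-0.38, 0.77, 0], "roll": 0.9},
    {"dp": [-0.38, 0.77, 0], "roll": 0.9},
    {"dp": [-0.38, 0.77, 0], "roll": 0.9},
    {"dp": [0, 0, 0], "roll": 0}
  ]
}}

```text
t: 34.72
tool_pos: [684.2, 137.2, 207.3]
ee_rot: [1.176, 2.845, 0.167]
contact_force: [0.7, 0.5, -1.3]
width: 7.0
grasp_force: 59.4
```

Request:
{"api": "carry_out", "payload": {
  "commands": [
    {"dp": [-1, -1, 0], "roll": 0},
    {"dp": [-1, -1, 0], "roll": 0},
    {"dp": [1, 1, 0], "roll": 0},
    {"dp": [1, 1, 0], "roll": 0},
    {"dp": [0, 0, 0], "roll": 0}
  ]
}}

```text
t: 35.35
tool_pos: [686.0, 137.0, 206.9]
ee_rot: [1.176, 2.843, 0.168]
contact_force: [-0.3, -0.3, -2.0]
width: 7.2
grasp_force: 59.5
```

Request:
{"api": "carry_out", "payload": {
  "commands": [
    {"dp": [-1, -1, 0], "roll": 0},
    {"dp": [-1, -1, 0], "roll": 0},
    {"dp": [1, 1, 0], "roll": 0},
    {"dp": [1, 1, 0], "roll": 0},
    {"dp": [0, 0, 0], "roll": 0}
  ]
}}

```text
t: 35.98
tool_pos: [685.6, 136.8, 207.1]
ee_rot: [1.176, 2.843, 0.167]
contact_force: [-0.1, 0.5, -0.8]
width: 7.0
grasp_force: 59.5
```

```bash
cat >> look.py <<'E'
def white():
    t=np.radians(8.85); ex=np.array([np.cos(t),np.sin(t)]); ey=np.array([-ex[1],ex[0]]); o=np.array([600.7,53.4]); from station import sense
    p=sense()['tool_pos']
    for n in("scene","top"):
        d=optics.snapshot(n); P=cloud(d); C=d["color"].astype(int)
        k=((abs(P[...,0]-p[0]+60)<130)&(abs(P[...,1]-70)<110)&(P[...,2]>10)&(P[...,2]<160)&(C[...,0]-C[...,2]>8)&(C.max(-1)>75)).astype(np.uint8)
        m,L,s,c=cv2.connectedComponentsWithStats(k)
        for i in range(1,m):
            if s[i,4]>5:
                q=np.nanmean(P[L==i],0); print(n,c[i].round(),s[i,4],"pocket xy",(q[:2]-o)@ex.round(3),((q[:2]-o)@ey).round(1),"z",q[2].round(1))
E
python3 -c "
from look import *
balls(); white(); pitch('scene')"
```

```text
t 35.98 q [0.08 0.56 0.23 1.14 0.07 0.87] p [685.6 136.8 207.1] r 699.1 az 11.3 yaz 45.1 tilt 7.1 az 38.5 F [-0.1  0.5 -0.8] w 7.0 g 59.5
scene pocket raised pts 222 z [19. 35. 53.]
[[23, 19, 16, 16, 22, 17, 12, 3], [0, 0, 6, 14, 1, 0, 0, 0], [0, 0, 6, 3, 6, 3, 0, 0], [0, 0, 4, 13, 18, 5, 1, 0], [0, 0, 3, 9, 0, 0, 1, 0], [0, 0, 0, 0, 0, 0, 0, 0], [0, 0, 0, 0, 0, 0, 0, 0], [0, 0, 0, 0, 0, 0, 0, 0]]
top pocket raised pts 242 z [17. 24. 40.]
[[3, 0, 0, 0, 0, 0, 1, 5], [1, 0, 9, 12, 7, 0, 1, 1], [0, 0, 9, 13, 16, 6, 2, 0], [0, 0, 12, 10, 8, 18, 5, 0], [0, 0, 1, 11, 2, 6, 4, 0], [1, 0, 2, 13, 15, 17, 1, 0], [0, 0, 0, 1, 4, 6, 1, 0], [4, 4, 4, 4, 1, 0, 0, 0]]
scene [288. 261.] 31 pocket xy -21.86803602133553 -9.6 z 25.1
scene [221. 273.] 98 pocket xy 134.2191502866517 -96.7 z 35.3
scene [293. 266.] 7 pocket xy -21.130329088193047 10.8 z 24.0
t 36.17 q [0.08 0.56 0.23 1.14 0.07 0.86] p [684.4 135.8 207.2] r 697.8 az 11.2 yaz 45.1 tilt 7.0 az 38.8 F [ 0.2 -0.5  0.3] w 7.0 g 59.5
-30 69 z [-98.5 -95.3 -90.3] y [-22.1  27.4]
-20 215 z [-93.  -84.7 -59.9] y [-23.1  27.8]
-10 240 z [-81.  -56.4 -32.7] y [-22.6  27.5]
0 50 z [-105.8  -62.5  -57.2] y [-24.3  28.1]
10 23 z [-117.8  -67.6  -61.8] y [-24.4  29.2]
20 10 z [-121.1  -81.6  -70. ] y [-24.3  28.3]
30 11 z [-135.3 -109.8  -76.9] y [-24.2 -21. ]
40 15 z [-132.9 -102.3  -83.7] y [-24.3 -20.8]
50 16 z [-135.5 -126.   -93.3] y [-24.3  -5.1]
60 25 z [-148.  -133.9 -122.7] y [-26.8  -3.2]
70 40 z [-148.8 -132.3 -107.7] y [-29.5  -1.9]
80 37 z [-135.3 -131.9 -106.1] y [-24.2   0.3]
ballpix 1 [  79.9  -20.4 -108.8]
```

```bash
cat >> look.py <<'E'
def count():
    t=np.radians(8.85); ex=np.array([np.cos(t),np.sin(t)]); ey=np.array([-ex[1],ex[0]]); o=np.array([600.7,53.4])
    for n in ("top","scene"):
        d=optics.snapshot(n); P=cloud(d); l=np.stack([(P[...,:2]-o)@ex,(P[...,:2]-o)@ey,P[...,2]],-1)
        k=(abs(l[...,0])<44)&(abs(l[...,1])<48)&(l[...,2]>19)&(l[...,2]<50); q=l[k]; pk=[]
        h=np.zeros((100,100),np.uint8)
        for a in q: h[int(50+a[0]),int(50+a[1])]=255
        h=cv2.morphologyEx(h,cv2.MORPH_CLOSE,np.ones((5,5))); m,L,s,c=cv2.connectedComponentsWithStats(h)
        print(n,len(q),[(c[i].round()-50).tolist()+[int(s[i,4])] for i in range(1,m) if s[i,4]>15])
E
python3 -c "
from look import *
count(); pitch('top')"
```

```text
top 169 [[-13.0, -32.0, 63], [-25.0, -21.0, 200], [9.0, -22.0, 213], [18.0, -3.0, 178], [4.0, 17.0, 383]]
scene 103 [[-13.0, -34.0, 208], [-26.0, -20.0, 90], [10.0, -22.0, 49], [-1.0, -17.0, 25]]
t 36.33 q [0.08 0.56 0.23 1.14 0.07 0.86] p [684.6 136.1 207.3] r 698.0 az 11.2 yaz 45.1 tilt 7.1 az 38.8 F [ 0.7 -0.4 -1. ] w 7.3 g 59.5
-10 11 z [-117.4 -114.4  -77.5] y [-10.8  17. ]
0 37 z [-126.2 -119.9  -57.4] y [-18.9  24.5]
10 41 z [-133.  -127.1  -64.7] y [-19.1  25.3]
20 77 z [-140.1 -132.3  -75.5] y [-27.8  22.4]
30 73 z [-140.5 -135.3  -81.4] y [-27.8  24.4]
40 70 z [-139.9 -134.7  -89.1] y [-27.8  24.3]
50 82 z [-139.9 -134.4  -93.2] y [-27.7  24.7]
60 68 z [-139.3 -135.  -109.3] y [-27.7  24.2]
70 69 z [-138.8 -134.1 -108.3] y [-25.8  23.7]
80 67 z [-139.8 -133.6 -110.3] y [-27.3  25.2]
ballpix 0
```

Request:
{"api": "carry_out", "payload": {
  "commands": [
    {"dp": [0.2, 0.2, 1], "roll": 0},
    {"dp": [-0.2, 0.6, 1], "roll": 0},
    {"dp": [-0.5, 1, 1], "roll": 0},
    {"dp": [-0.6, 1, 0], "roll": 0},
    {"dp": [-0.6, 1, 0], "roll": 0}
  ]
}}

```text
t: 37.0
tool_pos: [649.9, 213.6, 266.3]
ee_rot: [1.175, 2.846, 0.166]
contact_force: [0.0, -0.2, -1.5]
width: 7.4
grasp_force: 59.5
```

Request:
{"api": "carry_out", "payload": {
  "commands": [
    {"dp": [-0.6, 1, 0], "roll": 0},
    {"dp": [-0.6, 1, 0], "roll": 0},
    {"dp": [-0.6, 1, 0], "roll": 0},
    {"dp": [-0.6, 1, 0], "roll": 0},
    {"dp": [-0.6, 1, 0], "roll": 0}
  ]
}}

```text
t: 37.62
tool_pos: [590.1, 314.0, 267.1]
ee_rot: [1.174, 2.845, 0.167]
contact_force: [0.2, 0.0, -1.0]
width: 7.1
grasp_force: 59.5
```

Request:
{"api": "carry_out", "payload": {
  "commands": [
    {"dp": [-0.8, 1, -0.5], "roll": 0},
    {"dp": [-0.8, 1, -1], "roll": 0},
    {"dp": [-0.5, 0.4, -1], "roll": 0},
    {"dp": [0, 0, -1], "roll": 0},
    {"dp": [0, 0, -1], "roll": 0}
  ]
}}

```text
t: 38.25
tool_pos: [548.3, 361.7, 176.6]
ee_rot: [1.174, 2.845, 0.168]
contact_force: [0.9, -0.1, -1.6]
width: 7.4
grasp_force: 59.6
```

```bash
python3 -c "
from look import *
count(); pitch('scene')"
```

```text
top 159 [[-12.0, -32.0, 67], [-28.0, -23.0, 150], [15.0, -11.0, 376], [5.0, 17.0, 308]]
scene 243 [[-13.0, -32.0, 167], [6.0, -20.0, 171], [-29.0, -19.0, 195], [16.0, -1.0, 200], [1.0, 19.0, 427]]
t 38.35 q [0.48 0.47 0.01 0.99 0.03 1.26] p [546.8 360.5 174.3] r 654.9 az 33.4 yaz 45.2 tilt 6.8 az 39.4 F [ 0.8 -0.2 -0.7] w 7.0 g 59.5
-30 65 z [-99.4 -95.6 -90.9] y [-22.4  27.6]
-20 223 z [-95.7 -86.4 -68.1] y [-22.4  29.3]
-10 291 z [-83.1 -60.4 -33.1] y [-22.   29.5]
0 70 z [-115.7  -62.9  -57.2] y [-23.3  29.8]
10 26 z [-120.1  -81.8  -61.4] y [-22.6  29.8]
20 24 z [-132.6  -94.4  -70.8] y [27.4 29.9]
30 24 z [-134.8 -103.5  -78.6] y [26.3 29.9]
40 28 z [-136.9 -112.4  -85.1] y [ 4.9 30. ]
50 41 z [-138.6 -133.8  -91.1] y [ 0.7 29.9]
60 46 z [-136.7 -133.3 -107.6] y [-2.5 29.8]
70 63 z [-135.6 -132.1 -108. ] y [-5.4 29.8]
80 70 z [-134.4 -131.7 -108.4] y [-11.7  29.7]
90 10 z [-134.2 -132.8 -120.9] y [-13.9  25.7]
ballpix 2 [  89.4    8.8 -129.8]
```

Request:
{"api": "carry_out", "payload": {
  "commands": [
    {"dp": [0, 0, -0.9], "roll": 0},
    {"dp": [0, 0, -0.4], "roll": 0},
    {"dp": [0, 0, -0.15], "roll": 0}
  ]
}}

```text
t: 38.78
tool_pos: [549.0, 360.8, 148.3]
ee_rot: [1.175, 2.845, 0.167]
contact_force: [1.3, 0.2, -0.6]
width: 7.0
grasp_force: 59.5
```

Request:
{"api": "carry_out", "payload": {
  "commands": [
    {"dp": [0, 0, -0.15], "roll": 0},
    {"dp": [0, 0, -0.1], "roll": 0}
  ]
}}

```text
t: 39.02
tool_pos: [549.3, 360.8, 143.5]
ee_rot: [1.174, 2.844, 0.168]
contact_force: [0.1, 1.0, -1.5]
width: 7.4
grasp_force: 59.5
```

Request:
{"api": "carry_out", "payload": {
  "commands": [
    {"dp": [0, 0, -0.15], "roll": 0},
    {"dp": [0, 0, -0.1], "roll": 0}
  ]
}}

```text
t: 39.28
tool_pos: [550.5, 361.6, 141.4]
ee_rot: [1.173, 2.842, 0.173]
contact_force: [-3.6, -1.0, 19.3]
width: 7.2
grasp_force: 62.5
```

Request:
{"api": "carry_out", "payload": {
  "commands": [
    {"dp": [0, 0, -0.15], "roll": 0}
  ]
}}

```text
t: 39.4
tool_pos: [551.6, 362.5, 141.0]
ee_rot: [1.172, 2.84, 0.178]
contact_force: [-6.1, -1.6, 29.9]
width: 7.1
grasp_force: 72.6
```

Request:
{"api": "carry_out", "payload": {
  "commands": [
    {"dp": [0, 0, 0.1], "roll": 0},
    {"dp": [0.5, 0.5, -0.2], "roll": 0},
    {"dp": [0.5, 0.5, -0.3], "roll": 0}
  ],
  "hand": 0.42
}}

```text
t: 39.78
tool_pos: [569.5, 381.0, 127.2]
ee_rot: [1.175, 2.844, 0.168]
contact_force: [0.5, -0.6, -0.4]
width: 35.7
grasp_force: 0.1
```

Request:
{"api": "carry_out", "payload": {
  "commands": [
    {"dp": [0.5, 0.5, -0.5], "roll": 0},
    {"dp": [0.5, 0.5, -0.6], "roll": 0},
    {"dp": [0.4, 0.4, -0.5], "roll": 0}
  ]
}}

```text
t: 40.15
tool_pos: [597.5, 409.3, 93.7]
ee_rot: [1.174, 2.845, 0.166]
contact_force: [0.3, 0.7, 0.3]
width: 35.9
grasp_force: 0.0
```

```bash
python3 -c "
from look import *
st(); scoop(c=(550,370),yaw=225.2,n='scene'); scoop(c=(550,370),yaw=225.2,n='top')"
```

```text
t 40.15 q [0.5  0.66 0.11 0.9  0.02 1.29] p [597.5 409.3  93.7] r 724.3 az 34.4 yaz 45.2 tilt 7.0 az 38.9 F [0.3 0.7 0.3] w 35.9 g 0.0
scene 6 175 x [-70.1  16.5  47. ] y [ 2.8 17.8 36. ]
scene 14 66 x [-31.1  48.8  59.2] y [10.7 23.4 36. ]
scene 22 80 x [-30.5  57.4  68.6] y [ 8.8 25.  36. ]
scene 30 92 x [-30.9  67.   75.6] y [ 5.8 24.4 35.9]
scene 38 103 x [-36.4  74.4  83.7] y [ 3.4 25.3 36. ]
scene 46 114 x [-39.1  -8.   71.9] y [16.9 33.6 36.1]
scene 54 27 x [-47.   12.7  67.6] y [10.3 32.9 35.7]
scene 62 11 x [-55.4 -48.1 -43.9] y [11.3 23.7 25.8]
scene 70 19 x [-86.2 -45.3 -38.5] y [12.9 18.4 25.3]
scene 78 26 x [-91.3 -57.  -37.7] y [10.5 18.4 25.7]
scene 86 29 x [-92.5 -66.  -40.8] y [ 3.  17.1 25.8]
scene 94 25 x [-88.1 -69.2 -38.3] y [14.1 18.8 25.5]
scene 102 36 x [-84.3 -70.4 -33.7] y [ 4.5 19.  24.3]
scene 110 5 x [-37.4 -33.6 -31.1] y [16.8 20.6 21.3]
scene rect ((-3.6363601684570312, 19.21526527404785), (35.388004302978516, 177.67770385742188), 89.4990234375)
top 6 175 x [-75.8  12.4  93.1] y [-37.6   3.   41.6]
top 14 79 x [-30.3  39.8  56.9] y [-18.2   1.7  32.4]
top 22 58 x [-30.7  57.6  68. ] y [-17.1   4.1  31.8]
top 30 95 x [-29.6  64.   80.7] y [-19.8   3.1  32.3]
top 38 80 x [-38.4  73.7  81.9] y [-20.6   9.7  32.4]
top 46 103 x [-42.3   0.1  71.2] y [-21.7  11.9  32. ]
top 54 35 x [-48.1  52.5  71.4] y [-21.2  18.8  32.1]
top 62 10 x [-56.3 -50.3  45.1] y [-14.2  18.7  21.5]
top 70 9 x [-58.3 -54.8 -41.2] y [12.8 16.9 21. ]
top 78 13 x [-65.9 -58.8 -37.9] y [12.  15.9 22. ]
top 110 15 x [-34.9 -27.7 -15.5] y [ 4.6  9.8 17.1]
top rect ((7.9572296142578125, 5.124137878417969), (148.9361114501953, 54.50921630859375), 0.30346444249153137)
```

Request:
{"api": "carry_out", "payload": {
  "commands": [
    {"dp": [0, 0, 0], "roll": 0},
    {"dp": [0, 0, 0], "roll": 0},
    {"dp": [0, 0, 0.5], "roll": 0}
  ],
  "hand": 1
}}

```text
t: 40.62
tool_pos: [596.1, 408.0, 104.8]
ee_rot: [1.175, 2.846, 0.165]
contact_force: [-0.2, 0.1, -0.1]
width: 85.1
grasp_force: 0.0
```

Request:
{"api": "carry_out", "payload": {
  "commands": [
    {"dp": [0, 0, 1], "roll": 0},
    {"dp": [0, 0, 1], "roll": 0},
    {"dp": [0, 0, 1], "roll": 0},
    {"dp": [0, 0, 1], "roll": 0},
    {"dp": [0, 0, 1], "roll": 0}
  ]
}}

```text
t: 41.25
tool_pos: [597.0, 408.6, 207.2]
ee_rot: [1.174, 2.844, 0.169]
contact_force: [-0.1, 0.7, -0.5]
width: 85.4
grasp_force: 0.0
```

```bash
python3 - <<'E'
from look import *
st(); scoop(c=(550,370),yaw=225.2,n='scene'); scoop(c=(550,370),yaw=225.2,n='top'); count()
t=np.radians(8.85); ex=np.array([np.cos(t),np.sin(t)]); ey=np.array([-ex[1],ex[0]]); o=[550.3,45.55]
for n in("scene","top"):
    d=optics.snapshot(n); P=cloud(d).reshape(-1,3); l=np.c_[(P[:,:2]-o)@ex,(P[:,:2]-o)@ey,P[:,2]]
    k=l[(abs(l[:,0])<14)&(abs(l[:,1])<25)&(l[:,2]>66)]; print(n,len(k),k.mean(0).round(1),"ztop",np.percentile(k[:,2],97).round(1))
E
```

```text
t 41.25 q [0.5  0.6  0.3  1.15 0.02 1.29] p [597.  408.6 207.2] r 723.4 az 34.4 yaz 45.2 tilt 7.2 az 38.8 F [-0.1  0.7 -0.5] w 85.4 g 0.0
scene 6 332 x [-35.2  22.3  49.4] y [-14.6   5.   35.9]
scene 14 147 x [-30.1  51.1  61.1] y [-14.7  10.   35.8]
scene 22 142 x [-30.3  60.1  68.5] y [-14.4   6.7  36. ]
scene 30 185 x [-30.4  67.4  78.8] y [-14.7   6.7  36. ]
scene 38 189 x [-34.4  42.2  83.7] y [-16.7   6.   36. ]
scene 46 238 x [-36.9 -14.3  71. ] y [-18.3  11.3  35.9]
scene 54 41 x [-45.7   3.8  68.3] y [-16.   25.9  35.8]
scene 62 17 x [-53.2 -46.   28.8] y [-4.8 11.7 31.5]
scene 70 15 x [-60.8 -51.8 -49. ] y [-4.9 14.2 25.4]
scene 78 12 x [-58.4 -55.6 -53.8] y [-5.  10.  25.7]
scene 86 16 x [-67.1 -60.7 -57.7] y [-4.8 17.5 25.8]
scene 94 30 x [-75.1 -71.4 -62.7] y [-3.9 12.4 25.6]
scene 102 68 x [-76.7 -71.6 -67.4] y [-7.8  8.9 24.3]
scene rect ((4.2081756591796875, 8.858184814453125), (162.7206573486328, 55.51694869995117), 0.5816412568092346)
top 6 207 x [-55.6  13.3  95.7] y [-31.7   4.8  41. ]
top 14 59 x [-29.8  36.6  56.7] y [-18.3  -3.9  32.1]
top 22 63 x [-29.6  58.  
[... 211 characters left out ...]
 -40.1  70.3] y [-21.1   8.8  31.9]
top 62 29 x [-55.5 -50.2 -42.5] y [-9.8  4.5 21.8]
top 70 26 x [-59.  -53.2 -47.7] y [-6.  10.  20.9]
top 78 22 x [-66.7 -59.7 -54.7] y [ 1.  12.1 21.7]
top 86 17 x [-67.  -63.  -56.7] y [ 3.5 13.2 20.4]
top 94 23 x [-78.2 -68.7 -63.6] y [ 3.2 15.4 21.5]
top 102 19 x [-75.8 -72.  -66.2] y [-6.4 10.5 21.3]
top rect ((2.0382843017578125, 4.93513298034668), (160.63441467285156, 54.69059753417969), 0.3196706175804138)
top 169 [[-12.0, -33.0, 56], [14.0, -13.0, 404], [-27.0, -21.0, 184], [4.0, 17.0, 395]]
scene 243 [[-20.0, -26.0, 391], [6.0, -20.0, 176], [16.0, -2.0, 204], [2.0, 19.0, 426]]
scene 111 [ 4.2 -1.5 83.8] ztop 94.6
top 58 [ 0.   0.7 87.2] ztop 95.8
```

```bash
python3 -c "
from station import workorder
print(workorder.finish_job())"
```

```text
the job is handed in; nothing more can be done
None
```

I handed the job in at about 41 s of the 72 s allowed: the last camera check showed the divider down in the tray slots, six balls in the pocket, the empty scoop upright on the bench and the gripper clear. The hand-in returned no verdict, and I viewed 11 pictures, one over the limit of 10.

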